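# Scoop the suspension bushes into their carton and fold it shut

### The arm

A 6-joint arm with a two-finger parallel gripper is mounted at the origin on the work surface; the furniture and walls round the work are solid. World frame = base frame: x ahead of the robot, y to its left, z up, the work surface at z = 0. Lengths are in m, angles in degrees, forces in N, time in s.
With the tool pointing down it reaches from about 0.275 to 0.85 m from the base axis. Payload 19 kg.
Tool frame: the origin (TCP) lies midway between the tips of the shut fingers; the grasp point (between the pads) lies 19 mm behind it (arm.grasp_offset is the distance from the TCP to the grasp point, in m); z points along the fingers, y is the direction in which the jaws open and shut (so a half turn about z gives the same grasp; the last joint's range is limited). The gripper opens to 85 mm and grips with 20 to 120 N. Pads are 22 mm wide; open, the fingers measure 114 mm over their backs; the gripper's body (76 mm by 85 mm) begins 54 mm behind the grasp point. The pads swing forward as they close: fully open they stand 13 mm farther back than shut.
Start: joints at [63.197, 8.623, 82.357, -0, 89.026, -7.678], TCP at [0.188, 0.543, 0.231] pointing down, gripper open.
Joint ranges: [-160.23, 160.23], [-39.13, 120.54], [6.94, 153.29], [-79.49, 259.48], [9.18, 160.14], [-161.06, 161.06]. Speed limits (degrees/s): [108.29, 108.29, 127.2, 172.46, 172.46, 172.46].

### API

Orientations are given as [roll, pitch, yaw] about the fixed x, y, z axes, in that order (R = Rz(yaw) Ry(pitch) Rx(roll)).
In Python, from cell import monitor, imaging, order, arm gives the robot as it stands. The module is installed in compiled form; this text tells all that it offers.
- The arm moves only by the tool carry_out, never from a script. Its argument "steps" is one flat list of numbers, 5 for each row, row after row: the finger opening in mm, from 0 to 85.4, then the shift along the tool's x, y, z in mm, then the turn about the tool's z in degrees. In form: [fingers, tx, ty, tz, roll, fingers, tx, ty, tz, roll, ...]. A call has 1 to 10 rows; each row shifts and turns the pose as measured when the row begins, along the tool's axes as they then stand; what a row does not reach is not made up. A row lasts 1/10 s, in which the tool goes at most 50 mm and 8.59 degrees, less where a joint would pass 70% of its speed; a pose out of reach is approached as far as the arm can. A call with a gripper value outside its range is refused whole. The fingers move at their own pace and stop on an object; "newtons" is the grip in N (left out, the last holds). Time passes only in rows, so rows that do not move let the fingers close. It gives the time, the measured TCP pose, the force and the opening at its end, in the units of the state.
- monitor.state(): the state, without advancing time (a new reading comes with each control period).
- imaging.snapshot(name): name is "side" or "top"; returns (picture, depth): 420x560x3 uint8, blue, green, red; 420x560 float32, m along the optical axis (not along the pixel's ray), 0 where there is no reading.
- imaging.camera_model(name): a dict with "fx", "fy", "cx", "cy" (pixels), "eye" and "attitude" of the camera in the world. Camera axes: x right, y up, looking along -z (the intrinsics and any distortion apply to the point x, -y, -z); pixel columns grow to the right and rows downward; lengths in m; the calibration is good to about 2 mm. A picture is of the moment at which its call begins. camera_model takes no time and is no camera call.
- order.close_job(): hands the job in, once; it reports no verdict.
The state is a dict: "time": time; "qpos": joint angles; "dq": joint speeds; "joint_torque": joint torques, N m; "ee_pos": TCP position; "eef_rot": TCP orientation; "ft_force": force on the tool from outside, world axes, zero at the start; "wrist_torque": the same for the moment, N m; "finger_gap": finger opening in m.
Only numpy, scipy, OpenCV 4.12 (cv2) and the standard library are available. Lean on these libraries where they do the work, as an engineer would, in place of code of your own. Each camera call takes 0.05 s, during which the arm holds its last target.

### The job

Take the scoop by its upright black grip, scoop up all three yellow suspension bushes from the blue tray in one go and lift them clear, tip them into the open carton, set the scoop back down upright on the bench, and fold both carton flaps down flat. Do not touch the bushes with the gripper, and leave the grease jar and the roll of tape where they are.

Things in the scene. Friction and masses are not known exactly. Their poses are not given: they have to be found in the camera images.
- scoop: aluminium hand scoop, 0.16 kg, loose. Origin: centre of the underside of its flat bowl; x points out of the mouth, z up. Bowl 100 mm long (x -50 to +50), 92 mm wide, floor 2.5 mm thick thinning to a 0.8 mm straight lip at x = +50; side walls 40 mm high at the rear falling to 14 mm at the front; rear wall 42 mm high at x = -50
- scoop_grip (a point): centre of the scoop's black upright paddle grip, at x = -58, z = 71 mm in the scoop's frame. The paddle is 46 mm long (x), 18 mm thick (y) and 42 mm tall (its top is 92 mm above the scoop's underside): the fingers close across its 18 mm, along the scoop's y, from above or leaning back in the scoop's x-z plane. Under some newtons at the lip a light grip lets it swivel in the fingers
- scoop_lip (a point): middle of the scoop's front lip, at its underside (x = +50, z = 0 in the scoop's frame)
- tray: blue steel parts tray, fixed. Origin: under its floor; x points from the open front to the back wall, z up. Floor 3 mm thick, flat from x = -62 (bevelled to the bench at -70) to +50 mm; inside width 110 mm; side walls from x = -55, 22 mm high rising to 45 at the back; back wall from x = +50 at the floor to +58 at 45 mm height. A wooden handle leans at the wall on its right, a pillar stands behind it
- bush_a_mid (a point): yellow polyurethane suspension bush with a steel sleeve: a smooth, slippery roller 24 mm thick and 60 mm long with rounded ends, 80 g, rolls easily, lying across the blue tray. Point: its centre, 12 mm above the tray floor at the start; its y axis runs along its length
- bush_b_mid (a point): yellow polyurethane suspension bush with a steel sleeve: a smooth, slippery roller 24 mm thick and 60 mm long with rounded ends, 80 g, rolls easily, lying across the blue tray. Point: its centre, 12 mm above the tray floor at the start; its y axis runs along its length
- bush_c_mid (a point): yellow polyurethane suspension bush with a steel sleeve: a smooth, slippery roller 24 mm thick and 60 mm long with rounded ends, 80 g, rolls easily, lying across the blue tray. Point: its centre, 12 mm above the tray floor at the start; its y axis runs along its length
- carton: brown cardboard carton, 124 mm (x) by 114 mm (y), 70 mm high, walls 3 mm, does not move. Origin: centre of its underside; x points away from the robot, y left, z up. Open on top between two flaps that hinge along y on its near rim (x = -62) and its far rim (x = +62)
- flap_near (a joint): angle of the near flap (a panel 61 mm deep, 112 mm wide, 3 mm thick, hinged along y at x = -62, z = 70 mm of the carton): 0 lies flat over the near half of the mouth, 1.57 stands upright, more leans outwards; stays where it is left (light friction)
- flap_far (a joint): angle of the far flap, the same, hinged at x = +62, z = 70 mm of the carton: 0 lies flat over the far half of the mouth, 1.57 upright, more leans outwards; stays where it is left
- grease_jar: bystander: white jar with a green lid, 70 mm across, 71 mm high; origin under its centre
- tape_roll: bystander: roll of black tape lying flat, 68 mm across, 19 mm high; origin under its centre
Things that resemble listed ones, but are neither listed nor needed, are in the scene too. Leave any brown look-alike of the part that bears bush_a_mid alone.

How it is judged (in metres and radians):
On the way, in this order (a step that is already met when the one before it is completed fails the run):
1. all three bushes lie in the scoop, lifted clear of the tray (x of bush_a_mid in the frame of scoop between -0.055 and 0.06 m and y of bush_a_mid in the frame of scoop between -0.046 and 0.046 m and z of bush_a_mid in the frame of scoop between 0 and 0.05 m and x of bush_b_mid in the frame of scoop between -0.055 and 0.06 m and y of bush_b_mid in the frame of scoop between -0.046 and 0.046 m and z of bush_b_mid in the frame of scoop between 0 and 0.05 m and x of bush_c_mid in the frame of scoop between -0.055 and 0.06 m and y of bush_c_mid in the frame of scoop between -0.046 and 0.046 m and z of bush_c_mid in the frame of scoop between 0 and 0.05 m and height (world z) of scoop above 0.06 m), for 0.2 s.
2. all three bushes are in the carton (x of bush_a_mid in the frame of carton between -0.062 and 0.062 m and y of bush_a_mid in the frame of carton between -0.057 and 0.057 m and z of bush_a_mid in the frame of carton between 0 and 0.068 m and x of bush_b_mid in the frame of carton between -0.062 and 0.062 m and y of bush_b_mid in the frame of carton between -0.057 and 0.057 m and z of bush_b_mid in the frame of carton between 0 and 0.068 m and x of bush_c_mid in the frame of carton between -0.062 and 0.062 m and y of bush_c_mid in the frame of carton between -0.057 and 0.057 m and z of bush_c_mid in the frame of carton between 0 and 0.068 m), for 0.2 s.
At the end, for the whole second after the job is handed in: all three bushes inside the carton, both flaps folded down to within 0.15 rad of flat, the scoop standing upright on the bench (within 0.2 rad) at rest (all of step 2 and value of joint each of flap_near, flap_far below 0.15 rad and height (world z) of scoop below 0.012 m and angle between scoop's own z axis and vertical below 0.2 rad and linear speed of scoop below 0.02 m/s); the robot touches nothing.
It fails at once if the gripper touches a suspension bush (contact force between the fingers and bush_a above 1 N or contact force between the fingers and bush_b above 1 N or contact force between the fingers and bush_c above 1 N).
It fails at once if the grease jar or the roll of tape is moved more than 3 cm (distance of any of grease_jar, tape_roll from where it was at the start of the episode above 0.03 m).
It also fails if it takes over 72 s, if anything falls off the work surface, if the arm or the gripper's body presses on something with over 40 N, if the wrist force passes 120 N, or if a joint passes its speed limit or range.

## Working session

There is one attempt and no reset: what is moved stays moved. The work goes in short steps, Python scripts to look and compute and a tool call to move; the robot and the scene stay as the last step left them, time stands still between calls to the robot, and variables do not carry over. Pictures are saved under pics/ and viewed, and the job is handed in when it is done.

Besides the shell and the picture viewer there is one more tool, called after "Call:" as name(argument=value, ...), one argument or row to a line, values as JSON. carry_out: Moves the arm, as the interface text tells. Its arguments: {"type":"object","properties":{"steps":{"type":"array","items":{"type":"number"}},"newtons":{"type":"number"}},"required":["steps"]}

```bash
mkdir -p pics; ls
python3 - <<'E'
from cell import monitor, imaging, order, arm
import cv2,numpy as np,pickle
s=monitor.state();print(s)
print([a for a in dir(arm) if a[0]!='_'])
for n in("side","top"):
    p,d=imaging.snapshot(n);m=imaging.camera_model(n);print(n,m)
    cv2.imwrite(f"pics/{n}0.png",p);np.save(f"{n}0.npy",d);pickle.dump(m,open(f"{n}_m.pkl","wb"))
E
```

```text
pics
{'time': 0.0, 'qpos': array([ 6.31979054e+01,  8.65094851e+00,  8.23925218e+01, -3.97487558e-04,
        8.90242901e+01, -7.67890514e+00]), 'dq': array([ 0.06046997,  0.00041752, -0.05639205, -0.03485099, -0.09361566,
        0.06965487]), 'joint_torque': array([ 3.51166600e-03, -7.13086581e+01, -5.70862556e+01,  7.41476538e-05,
        9.16725956e-03,  4.61113848e-05]), 'ee_pos': array([0.18829681, 0.54304768, 0.23067967]), 'eef_rot': array([-1.79932794e+02, -8.66037228e-03,  1.60876812e+02]), 'ft_force': array([-0.1967928 , -0.35172383,  0.11524122]), 'wrist_torque': array([0.00012864, 0.0142868 , 0.00065974]), 'finger_gap': 0.08569235603810102}
['Unreachable', 'grasp_offset']
side {'fx': 504.8627354549085, 'fy': 504.8627354549085, 'cx': 280.75691509550865, 'cy': 212.30195420336116, 'eye': array([1.06384998, 0.32507616, 1.19617783]), 'attitude': array([ 30.63520335,   0.16907064, 125.2640268 ])}
top {'fx': 495.01825490834193, 'fy': 495.01825490834193, 'cx': 278.22081466719186, 'cy': 216.40766491159653, 'eye': array([ 0.44018921, -0.05319034,  1.02715684]), 'attitude': array([  3.51517576,   0.57782856, -89.17817187])}
```

View pics/side0.png

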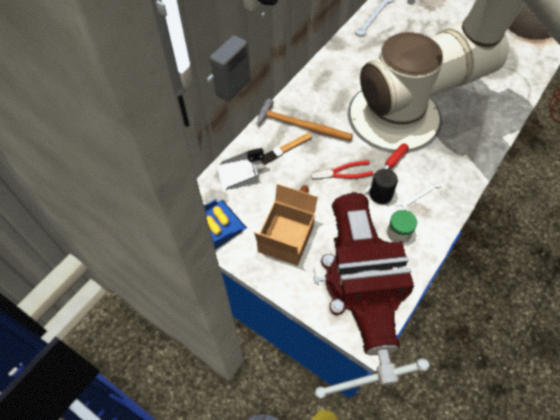

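View pics/top0.png

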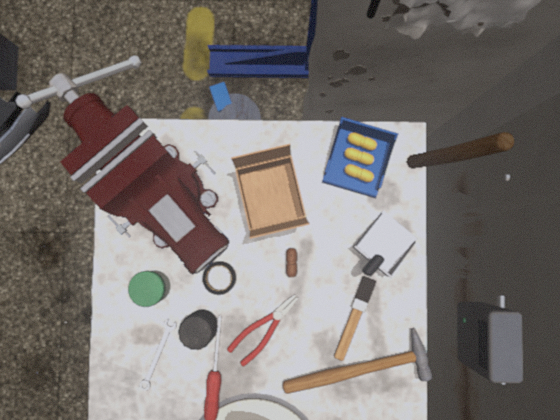

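```bash
cat > h.py <<'E'
import numpy as np,cv2,pickle
from scipy.spatial.transform import Rotation as R
def cam(n): return pickle.load(open(f"{n}_m.pkl","rb"))
def px2w(n,u,v,d):
    m=cam(n);u=np.asarray(u,float);v=np.asarray(v,float)
    c=np.stack([(u-m['cx'])/m['fx']*d,-(v-m['cy'])/m['fy']*d,-d*np.ones_like(u)],-1)
    return R.from_euler('xyz',m['attitude'],degrees=True).apply(c.reshape(-1,3)).reshape(c.shape)+m['eye']
def plane(n,u,v,z):
    a=px2w(n,u,v,1.0);e=cam(n)['eye'];t=(z-e[2])/(a[...,2]-e[2]);return e+t[...,None]*(a-e)
def proj(n,P):
    m=cam(n);c=R.from_euler('xyz',m['attitude'],degrees=True).inv().apply(np.atleast_2d(P)-m['eye'])
    return np.stack([m['cx']+m['fx']*c[:,0]/-c[:,2],m['cy']-m['fy']*c[:,1]/-c[:,2]],-1)
def cloud(n,d):
    v,u=np.mgrid[:420,:560];return px2w(n,u,v,d)
def snap(n,tag):
    from cell import imaging
    p,d=imaging.snapshot(n);cv2.imwrite(f"pics/{n}{tag}.png",p);np.save(f"{n}{tag}.npy",d);return p,d
def crop(n,tag,x0,x1,y0,y1,s):
    p=cv2.imread(f"pics/{n}{tag}.png")[y0:y1,x0:x1];cv2.imwrite(f"pics/{n}{tag}_c{x0}_{y0}.png",cv2.resize(p,None,fx=s,fy=s,interpolation=cv2.INTER_CUBIC))
E
python3 - <<'E'
from h import *
crop("top",'0',220,440,110,300,3.6)
crop("side",'0',190,330,90,270,3.3)
d=np.load("top0.npy");W=cloud("top",d)
# height map
z=W[...,2].copy();z[d==0]=np.nan
im=np.clip(np.nan_to_num(z,nan=0)/0.12*255,0,255).astype(np.uint8)
cv2.imwrite("pics/hm.png",cv2.resize(cv2.applyColorMap(im,cv2.COLORMAP_JET)[110:300,220:440],None,fx=3.6,fy=3.6,interpolation=cv2.INTER_NEAREST))
print(np.nanmedian(z[300:330,330:340]), W[210,330])
E
```

```text
-0.0005200022005268368 [ 0.51832311 -0.14980992 -0.00489033]
```

View pics/top0_c220_110.png

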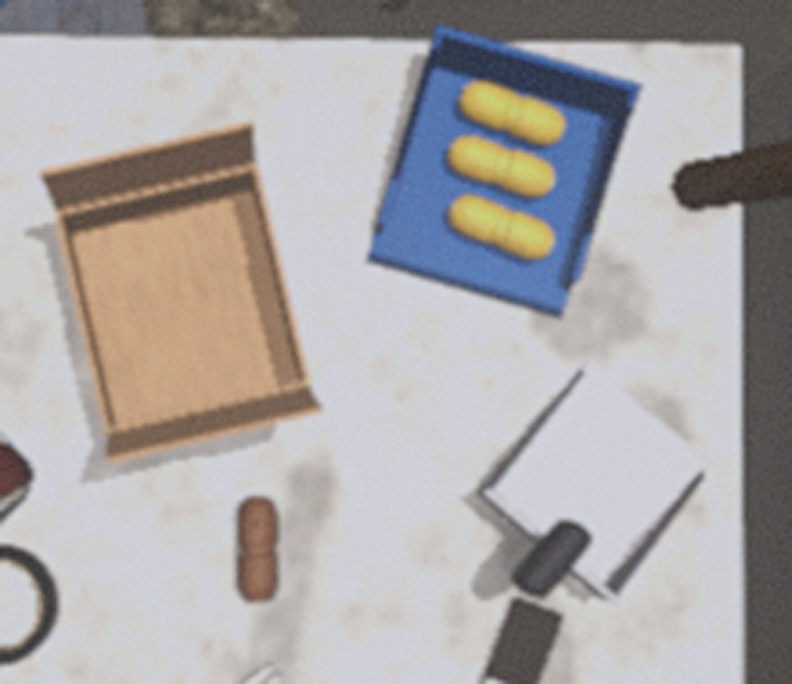

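View pics/side0_c190_90.png

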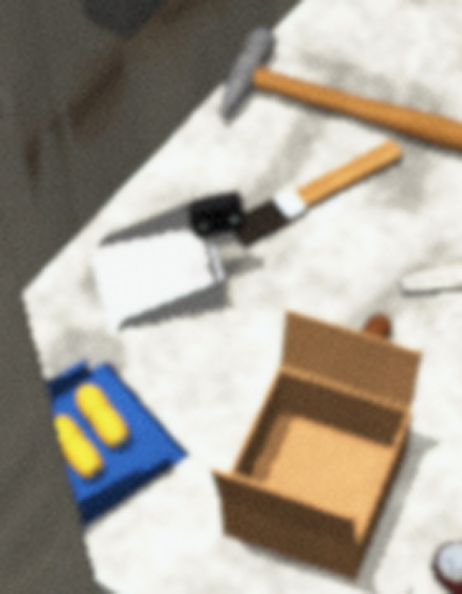

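View pics/hm.png

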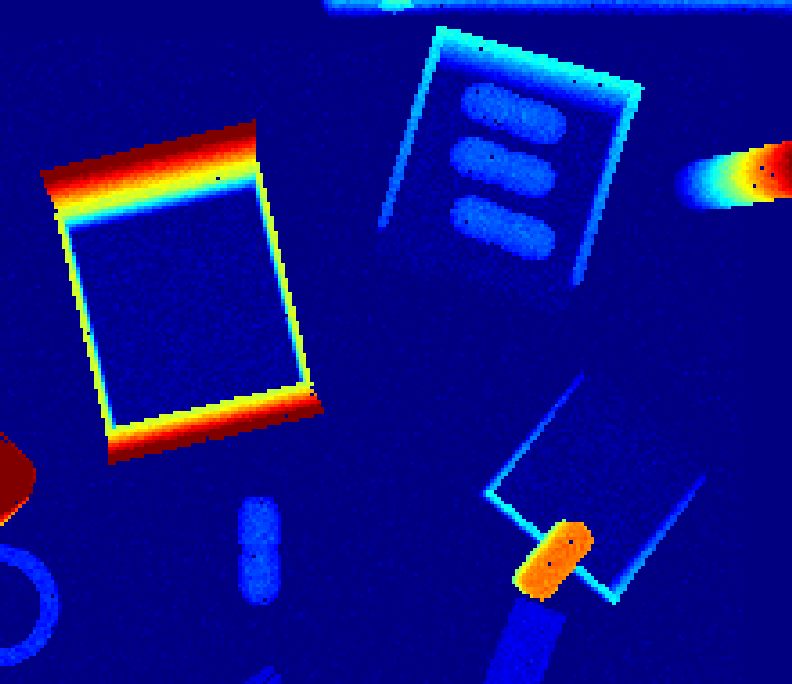

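Run:
```python
from h import *
d=np.load("top0.npy");W=cloud("top",d);img=cv2.imread("pics/top0.png")
v,u=np.mgrid[:420,:560];cu=(u-220)*3.6;cv_=(v-110)*3.6
def sel(x0,x1,y0,y1,zl,zh): return (cu>x0)&(cu<x1)&(cv_>y0)&(cv_<y1)&(W[...,2]>zl)&(W[...,2]<zh)&(d>0)
# paddle
m=sel(500,610,500,615,0.087,0.1);P=W[m];print("paddle top z",np.median(P[:,2]),len(P))
r=cv2.minAreaRect((P[:,:2]*1000).astype(np.float32));print("paddle rect",r)
# scoop rear wall top
m=sel(480,720,360,610,0.03,0.05);P=W[m];r=cv2.minAreaRect((P[:,:2]*1000).astype(np.float32));print("rearwall",r)
m=sel(480,720,360,610,0.008,0.05);P=W[m];r=cv2.minAreaRect((P[:,:2]*1000).astype(np.float32));print("scoop all walls",r, cv2.boxPoints(r))
# bushes
hsv=cv2.cvtColor(img,cv2.COLOR_BGR2HSV)
m=((hsv[...,0]>18)&(hsv[...,0]<35)&(hsv[...,1]>100)&sel(430,600,60,280,0.008,0.04)).astype(np.uint8)
n,l=cv2.connectedComponents(m)
for i in range(1,n):
    P=W[l==i]
    if len(P)<50: continue
    r=cv2.minAreaRect((P[:,:2]*1000).astype(np.float32));print("bush",len(P),r,P[:,2].max(), np.median(P[:,:2],0))
# tray
m=sel(360,660,10,330,0.015,0.06)&(l==0)
P=W[m];r=cv2.minAreaRect((P[:,:2]*1000).astype(np.float32));print("tray walls",r,cv2.boxPoints(r).tolist())
print("tray floor z",np.median(W[sel(430,600,60,280,-0.01,0.008)][:,2]))
# tray floor outline by blue
mb=((hsv[...,0]>100)&(hsv[...,0]<125)&(hsv[...,1]>120)&sel(350,660,10,330,-.01,0.06)).astype(np.uint8)
P=W[mb>0];r=cv2.minAreaRect((P[:,:2]*1000).astype(np.float32));print("tray all",r,cv2.boxPoints(r).tolist())
# carton
m=sel(30,330,115,470,0.062,0.074);P=W[m];r=cv2.minAreaRect((P[:,:2]*1000).astype(np.float32));print("carton rim",r,cv2.boxPoints(r).tolist())
m=sel(30,260,110,240,0.075,0.2);P=W[m];r=cv2.minAreaRect((P[:,:2]*1000).astype(np.float32));print("far flap",r,P[:,2].max())
m=sel(90,330,370,470,0.075,0.2);P=W[m];r=cv2.minAreaRect((P[:,:2]*1000).astype(np.float32));print("near flap",r,P[:,2].max())
```

```text
paddle top z 0.09067010192001335 198
paddle rect ((408.42401123046875, -225.45823669433594), (17.48941421508789, 44.495452880859375), 50.40336227416992)
rearwall ((427.1158447265625, -241.21998596191406), (92.85200500488281, 37.1156005859375), 50.33094787597656)
scoop all walls ((433.7954406738281, -247.1140899658203), (92.97227478027344, 128.62554931640625), 49.85969543457031) [[ 354.66254 -241.19128]
 [ 452.99268 -324.11124]
 [ 512.92834 -253.0369 ]
 [ 414.5982  -170.11694]]
bush 271 ((660.1935424804688, -211.90081787109375), (57.84685516357422, 21.541336059570312), 70.16050720214844) 0.031651660824207895 [ 0.65863729 -0.21127148]
bush 268 ((628.9766845703125, -204.9760284423828), (57.064781188964844, 20.16848373413086), 72.32379913330078) 0.030520074211980885 [ 0.62780945 -0.20503897]
bush 264 ((594.255615234375, -205.3785858154297), (56.712120056152344, 20.801034927368164), 69.6057357788086) 0.029804405358055952 [ 0.59313415 -0.20536556]
tray walls ((640.3745727539062, -188.9183349609375), (160.8037567138672, 117.9372329711914), 73.89060974121094) [[561.4121704101562, -249.800979
[... 274 characters left out ...]
36) [[548.0614013671875, -241.65826416015625], [671.4066162109375, -276.74609375], [702.78515625, -166.44012451171875], [579.43994140625, -131.352294921875]]
carton rim ((545.9696044921875, -26.536056518554688), (127.20494079589844, 114.23088836669922), 14.226971626281738) [[470.2809143066406, 13.196464538574219], [498.3547668457031, -97.53093719482422], [621.6583251953125, -66.2685775756836], [593.58447265625, 44.458824157714844]]
far flap ((611.3280029296875, -10.072944641113281), (11.9437837600708, 111.89236450195312), 13.947495460510254) 0.13345264092834896
near flap ((476.66595458984375, -44.44708251953125), (17.37590789794922, 110.9662857055664), 13.920122146606445) 0.13193452283359852
```

```bash
cat > plan.py <<'E'
# usage: plan.py x y z yaw n grip [dyaw_total]   -> rows (tool axes) towards target
import sys,numpy as np
from cell import monitor
s=monitor.state();p=np.array(s['ee_pos']);psi=s['eef_rot'][2]
x,y,z,yaw,n,g=map(float,sys.argv[1:7]);n=int(n)
dy=float(sys.argv[7]) if len(sys.argv)>7 else (yaw-psi+180)%360-180
d=(np.array([x,y,z])-p)*1000/n
out=[]
for k in range(n):
    a=np.deg2rad(psi+dy*k/n)
    out+= [g,round(d[0]*np.cos(a)+d[1]*np.sin(a),1),round(d[0]*np.sin(a)-d[1]*np.cos(a),1),round(-d[2],1),round(-dy/n,2)]
print("t",round(s['time'],2),"pos",p.round(4),"rot",s['eef_rot'].round(2),"gap",round(s['finger_gap'],4),"F",s['ft_force'].round(1),"q6",s['qpos'][5].round(1))
for k in range(n): print(*out[5*k:5*k+5],sep=', ',end=',\n')
E
python3 plan.py 0.408 -0.2255 0.2 -39.8 30 85 -200.7
```

```text
t 0.1 pos [0.1883 0.5431 0.2308] rot [-1.7994e+02 -1.0000e-02  1.6088e+02] gap 0.0854 F [-0. -0.  0.] q6 -7.7
85.0, -15.3, -21.8, 1.0, 6.69,
85.0, -17.7, -19.9, 1.0, 6.69,
85.0, -19.9, -17.7, 1.0, 6.69,
85.0, -21.9, -15.2, 1.0, 6.69,
85.0, -23.5, -12.6, 1.0, 6.69,
85.0, -24.8, -9.8, 1.0, 6.69,
85.0, -25.8, -6.8, 1.0, 6.69,
85.0, -26.4, -3.8, 1.0, 6.69,
85.0, -26.6, -0.7, 1.0, 6.69,
85.0, -26.5, 2.5, 1.0, 6.69,
85.0, -26.1, 5.5, 1.0, 6.69,
85.0, -25.2, 8.5, 1.0, 6.69,
85.0, -24.1, 11.4, 1.0, 6.69,
85.0, -22.6, 14.1, 1.0, 6.69,
85.0, -20.8, 16.7, 1.0, 6.69,
85.0, -18.7, 19.0, 1.0, 6.69,
85.0, -16.4, 21.0, 1.0, 6.69,
85.0, -13.8, 22.8, 1.0, 6.69,
85.0, -11.1, 24.2, 1.0, 6.69,
85.0, -8.2, 25.4, 1.0, 6.69,
85.0, -5.1, 26.1, 1.0, 6.69,
85.0, -2.1, 26.6, 1.0, 6.69,
85.0, 1.0, 26.6, 1.0, 6.69,
85.0, 4.1, 26.3, 1.0, 6.69,
85.0, 7.2, 25.7, 1.0, 6.69,
85.0, 10.1, 24.6, 1.0, 6.69,
85.0, 12.9, 23.3, 1.0, 6.69,
85.0, 15.6, 21.6, 1.0, 6.69,
85.0, 18.0, 19.7, 1.0, 6.69,
85.0, 20.1, 17.5, 1.0, 6.69,
```

Call:
carry_out(
  steps=[85, -15, -22, 0, 6.7, 85, -18, -20, 0, 6.7, 85, -20, -18, 0, 6.7, 85, -22, -15, 0, 6.7, 85, -23, -13, 0, 6.7, 85, -25, -10, 0, 6.7, 85, -26, -7, 0, 6.7, 85, -26, -4, 0, 6.7, 85, -27, -1, 0, 6.7, 85, -26, 2, 0, 6.7],
  newtons=120,
)

```text
time: 1.1
ee_pos: [0.2547, 0.2764, 0.2274]
eef_rot: [-179.7, 0.3, 91.6]
ft_force: [0.6, 0.3, 1.2]
finger_gap: 0.085
```

Call:
carry_out(
  steps=[85, -26, 5, 0, 6.7, 85, -25, 8, 0, 6.7, 85, -24, 11, 0, 6.7, 85, -23, 14, 0, 6.7, 85, -21, 17, 0, 6.7, 85, -19, 19, 0, 6.7, 85, -16, 21, 0, 6.7, 85, -14, 23, 0, 6.7, 85, -11, 24, 0, 6.7, 85, -8, 25, 0, 6.7],
)

```text
time: 2.1
ee_pos: [0.3084, 0.0055, 0.2276]
eef_rot: [179.8, 0.4, 21.8]
ft_force: [0.3, 0.8, 0.2]
finger_gap: 0.0849
```

```bash
python3 plan.py 0.408 -0.2255 0.2 -39.8 10 85
```

```text
t 2.1 pos [0.3084 0.0055 0.2276] rot [179.75   0.35  21.8 ] gap 0.0849 F [0.3 0.8 0.2] q6 55.2
85.0, 0.7, 25.1, 2.8, 6.16,
85.0, 3.4, 24.9, 2.8, 6.16,
85.0, 6.0, 24.4, 2.8, 6.16,
85.0, 8.6, 23.6, 2.8, 6.16,
85.0, 11.1, 22.6, 2.8, 6.16,
85.0, 13.4, 21.3, 2.8, 6.16,
85.0, 15.7, 19.7, 2.8, 6.16,
85.0, 17.7, 17.9, 2.8, 6.16,
85.0, 19.5, 15.9, 2.8, 6.16,
85.0, 21.1, 13.7, 2.8, 6.16,
```

Call:
carry_out(
  steps=[85, 1, 25, 3, 6.2, 85, 3, 25, 3, 6.2, 85, 6, 24, 3, 6.2, 85, 9, 24, 3, 6.2, 85, 11, 23, 3, 6.2, 85, 13, 21, 3, 6.2, 85, 16, 20, 3, 6.2, 85, 18, 18, 3, 6.2, 85, 19, 16, 3, 6.2, 85, 21, 14, 3, 6.2],
)

```text
time: 3.1
ee_pos: [0.4021, -0.2399, 0.1963]
eef_rot: [179.6, -0.0, -43.1]
ft_force: [-0.3, 0.6, 0.7]
finger_gap: 0.085
```

```bash
python3 plan.py 0.408 -0.2255 0.11 -39.8 6 85
```

```text
t 3.1 pos [ 0.4021 -0.2399  0.1963] rot [ 1.7961e+02 -2.0000e-02 -4.3090e+01] gap 0.085 F [-0.3  0.6  0.7] q6 93.1
85.0, -0.9, -2.4, 14.4, -0.55,
85.0, -0.9, -2.4, 14.4, -0.55,
85.0, -0.9, -2.4, 14.4, -0.55,
85.0, -0.9, -2.4, 14.4, -0.55,
85.0, -0.8, -2.4, 14.4, -0.55,
85.0, -0.8, -2.5, 14.4, -0.55,
```

Call:
carry_out(
  steps=[85, -1, -2.4, 14, -0.5, 85, -1, -2.4, 14, -0.5, 85, -1, -2.4, 14, -0.5, 85, -1, -2.4, 14, -0.5, 85, -1, -2.4, 14, -0.5, 85, -1, -2.4, 10, -0.5, 85, 0, 0, 0, 0],
)

```text
time: 3.8
ee_pos: [0.4057, -0.2249, 0.1093]
eef_rot: [179.6, 0.3, -40.0]
ft_force: [0.7, 0.8, 0.6]
finger_gap: 0.085
```

```bash
python3 plan.py 0.408 -0.2255 0.052 -39.8 5 85
python3 - <<'E'
from h import *
snap("top","1");crop("top","1",220,440,110,300,3.6)
E
```

```text
t 3.8 pos [ 0.4057 -0.2249  0.1093] rot [179.61   0.33 -40.02] gap 0.085 F [0.7 0.8 0.6] q6 91.9
85.0, 0.4, -0.2, 11.5, -0.04,
85.0, 0.4, -0.2, 11.5, -0.04,
85.0, 0.4, -0.2, 11.5, -0.04,
85.0, 0.4, -0.2, 11.5, -0.04,
85.0, 0.4, -0.2, 11.5, -0.04,
```

View pics/top1_c220_110.png

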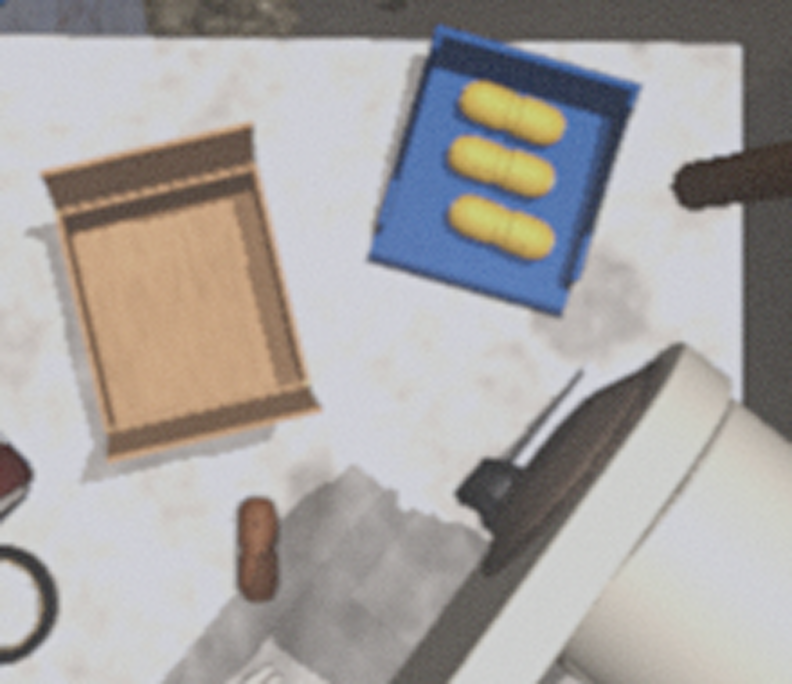

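Call:
carry_out(
  steps=[85, 0.5, 0, 12, 0, 85, 0.5, 0, 12, 0, 85, 0.5, 0, 12, 0, 85, 0.5, 0, 12, 0, 85, 0.5, 0, 8, 0, 85, 0, 0, 0, 0],
)

```text
time: 4.45
ee_pos: [0.4077, -0.2275, 0.0499]
eef_rot: [179.6, 0.2, -40.1]
ft_force: [0.2, -0.6, 0.2]
finger_gap: 0.0849
```

```bash
python3 plan.py 0.408 -0.2255 0.052 -39.8 1 85
python3 - <<'E'
from h import *
snap("side","2");crop("side","2",190,350,70,230,3.6)
E
```

```text
t 4.45 pos [ 0.4077 -0.2275  0.0499] rot [179.6    0.21 -40.05] gap 0.0849 F [ 0.2 -0.6  0.2] q6 91.9
85.0, -1.1, -1.8, -2.1, -0.25,
```

View pics/side2_c190_70.png

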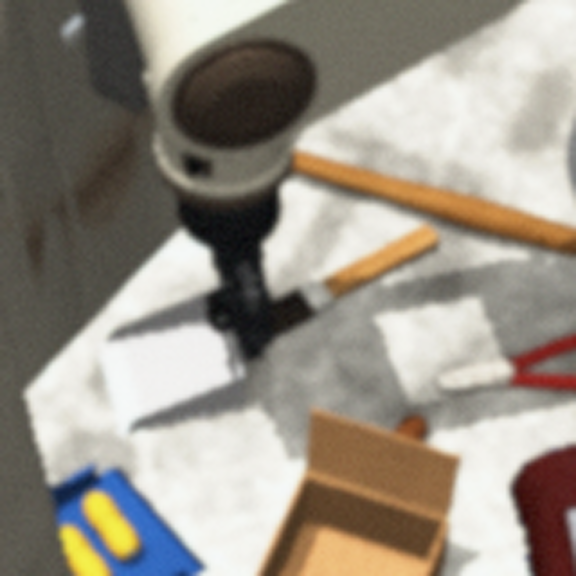

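Call:
carry_out(
  steps=[85, -1, -2, -2, 0, 10, 0, 0, 0, 0, 10, 0, 0, 0, 0, 10, 0, 0, 0, 0, 10, 0, 0, 0, 0, 10, 0, 0, 0, 0, 10, 0, 0, 0, 0, 10, 0, 0, 0, 0],
  newtons=120,
)

```text
time: 5.3
ee_pos: [0.4094, -0.2258, 0.0548]
eef_rot: [179.6, -0.0, -40.0]
ft_force: [-0.7, 0.5, -0.9]
finger_gap: 0.0169
```

```bash
python3 plan.py 0.408 -0.2255 0.052 -39.8 1 85
```

```text
t 5.3 pos [ 0.4094 -0.2258  0.0548] rot [ 1.7962e+02 -1.0000e-02 -4.0040e+01] gap 0.0169 F [-0.7  0.5 -0.9] q6 92.1
85.0, -1.3, 0.6, 2.8, -0.24,
```

Call:
carry_out(
  steps=[10, 0, 0, -10, 0, 10, 0, 0, -15, 0, 10, 0, 0, -15, 0, 10, 0, 0, 0, 0],
)

```text
time: 5.7
ee_pos: [0.4091, -0.2254, 0.0971]
eef_rot: [179.6, 0.1, -40.0]
ft_force: [0.1, 0.0, -1.9]
finger_gap: 0.0168
```

```bash
python3 plan.py 0.4727 -0.1637 0.09 -16 9 10
python3 - <<'E'
from h import *
snap("side","3");crop("side","3",190,350,70,230,3.6)
E
```

```text
t 5.7 pos [ 0.4091 -0.2254  0.0971] rot [ 1.7961e+02  9.0000e-02 -4.0050e+01] gap 0.0168 F [ 0.1  0.  -1.9] q6 92.1
10.0, 1.0, -9.8, 0.8, -2.67,
10.0, 1.5, -9.7, 0.8, -2.67,
10.0, 1.9, -9.7, 0.8, -2.67,
10.0, 2.4, -9.6, 0.8, -2.67,
10.0, 2.8, -9.4, 0.8, -2.67,
10.0, 3.2, -9.3, 0.8, -2.67,
10.0, 3.7, -9.1, 0.8, -2.67,
10.0, 4.1, -9.0, 0.8, -2.67,
10.0, 4.5, -8.8, 0.8, -2.67,
```

View pics/side3_c190_70.png

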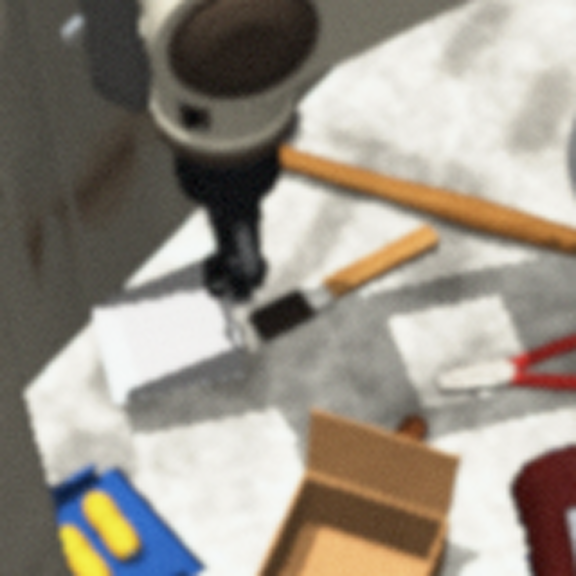

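```bash
cat > level.py <<'E'
import sys;from h import *
from cell import monitor
# fit scoop floor plane from view n tag, polygon region of pixels centred on predicted floor
n,tag,dz=sys.argv[1],sys.argv[2],float(sys.argv[3])  # dz: TCP z minus scoop underside
d=np.load(f"{n}{tag}.npy");W=cloud(n,d)
s=monitor.state();p=s['ee_pos'];a=np.deg2rad(s['eef_rot'][2])
L=np.stack([(W[...,0]-p[0])*np.cos(a)+(W[...,1]-p[1])*np.sin(a)-0.057,-(W[...,0]-p[0])*np.sin(a)+(W[...,1]-p[1])*np.cos(a),W[...,2]-p[2]+dz],-1)
m=(d>0)&(L[...,0]>-.035)&(L[...,0]<.045)&(abs(L[...,1])<.036)&(abs(L[...,2])<.03)
P=L[m];A=np.c_[P[:,:2],np.ones(len(P))]
for _ in range(4):
    c=np.linalg.lstsq(A,P[:,2],rcond=None)[0];r=P[:,2]-A@c;k=abs(r)<max(.002,2*r.std());P=P[k];A=A[k]
print("n",len(P),"slope x,y deg",np.degrees(np.arctan(c[:2])).round(2),"z0",c[2].round(4),"res",r.std().round(4))
m2=(d>0)&(abs(L[...,1])<.03)&(L[...,0]>0)&(L[...,0]<.08)&(abs(L[...,2]-c[2])<.015);print("front edge x (98pct)",np.percentile(L[m2][:,0],98).round(4))
E
python3 level.py side 3 0.0535
```

```text
n 458 slope x,y deg [-0.42  0.29] z0 0.0021 res 0.002
front edge x (98pct) 0.0531
```

Call:
carry_out(
  steps=[10, 1, -10, 0, -2.7, 10, 1.5, -10, 0, -2.7, 10, 2, -10, 1, -2.7, 10, 2.5, -10, 1, -2.7, 10, 3, -9, 1, -2.7, 10, 3, -9, 1, -2.7, 10, 4, -9, 1, -2.7, 10, 4, -9, 1, -2.7, 10, 4.5, -9, 1, -2.7, 10, 0, 0, 0, 0],
)

```text
time: 6.75
ee_pos: [0.4774, -0.1529, 0.0834]
eef_rot: [179.9, 0.6, -13.2]
ft_force: [-0.6, -0.9, -2.0]
finger_gap: 0.0168
```

```bash
python3 plan.py 0.4727 -0.1637 0.09 -16 1 10
python3 - <<'E'
from h import *
for n in("side","top"): snap(n,"4")
crop("side","4",190,350,70,270,3);crop("top","4",280,440,100,260,3.6)
E
python3 level.py side 4 0.0535;python3 level.py top 4 0.0535
```

```text
t 6.75 pos [ 0.4774 -0.1529  0.0834] rot [179.86   0.64 -13.2 ] gap 0.0168 F [-0.6 -0.9 -2. ] q6 76.9
10.0, -2.1, 11.6, -6.6, 2.8,
n 591 slope x,y deg [-1.11 -0.03] z0 0.0002 res 0.002
front edge x (98pct) 0.0783
n 0 slope x,y deg [0. 0.] z0 0.0 res nan
front edge x (98pct) 0.0798
  ret = _var(a, axis=axis, dtype=dtype, out=out, ddof=ddof,
  arrmean = um.true_divide(arrmean, div, out=arrmean,
  ret = ret.dtype.type(ret / rcount)
```

View pics/top4_c280_100.png

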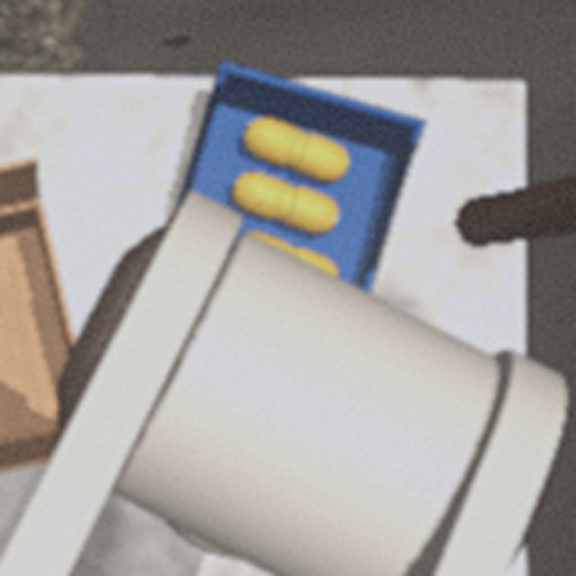

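View pics/side4_c190_70.png

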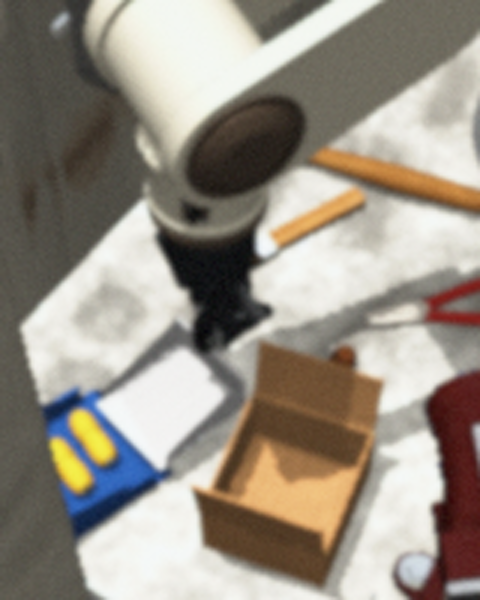

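Call:
carry_out(
  steps=[10, -1, 5, 0, 1.3, 10, -1, 5, 2, 1.3, 10, 0, 0, 3, 0, 10, 0, 0, 0, 0],
)

```text
time: 7.25
ee_pos: [0.4712, -0.1646, 0.0781]
eef_rot: [179.8, 0.6, -16.4]
ft_force: [0.3, -0.5, -1.5]
finger_gap: 0.0165
```

```bash
python3 plan.py 0.4727 -0.1637 0.06 -16 1 10
```

```text
t 7.25 pos [ 0.4712 -0.1646  0.0781] rot [179.79   0.65 -16.4 ] gap 0.0165 F [ 0.3 -0.5 -1.5] q6 78.6
10.0, 1.2, -1.3, 18.1, -0.4,
```

Call:
carry_out(
  steps=[10, 0, -1, 6, 0, 10, 0, 0, 6, 0, 10, 0, 0, 3, 0, 10, 0, 0, 0, 0],
)

```text
time: 7.65
ee_pos: [0.471, -0.1637, 0.0615]
eef_rot: [179.8, 0.7, -16.4]
ft_force: [-0.1, -0.4, -2.2]
finger_gap: 0.0168
```

```bash
python3 plan.py 0.4727 -0.1637 0.057 -16 1 10
python3 - <<'E'
from h import *
for n in("side",): snap(n,"5")
crop("side","5",190,290,140,260,5)
E
python3 level.py side 5 0.0535
```

```text
t 7.65 pos [ 0.471  -0.1637  0.0615] rot [179.79   0.67 -16.44] gap 0.0168 F [-0.1 -0.4 -2.2] q6 78.8
10.0, 1.6, -0.5, 4.5, -0.44,
n 540 slope x,y deg [-1.3  -0.05] z0 0.0003 res 0.0021
front edge x (98pct) 0.0769
```

View pics/side5_c190_140.png

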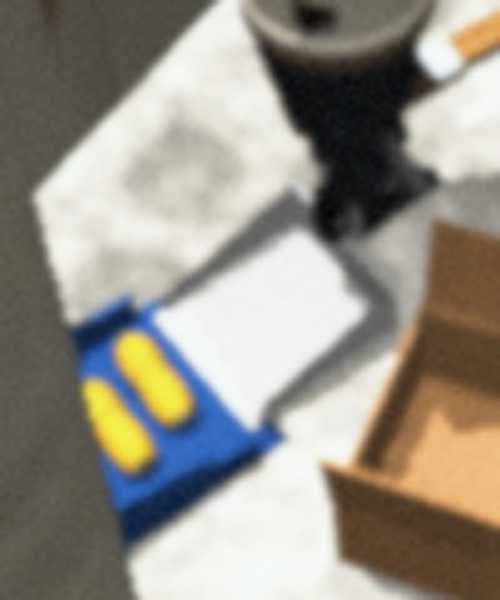

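Call:
carry_out(
  steps=[10, 0, 0, 1.5, 0, 10, 0, 0, 0, 0],
)

```text
time: 7.9
ee_pos: [0.4712, -0.1637, 0.0602]
eef_rot: [179.8, 0.6, -16.4]
ft_force: [0.5, 0.1, -2.0]
finger_gap: 0.0168
```

Call:
carry_out(
  steps=[10, 0, 0, 1.5, 0, 10, 0, 0, 0, 0],
)

```text
time: 8.1
ee_pos: [0.4714, -0.1638, 0.0589]
eef_rot: [179.8, 0.6, -16.4]
ft_force: [-0.3, 0.0, -2.1]
finger_gap: 0.0168
```

Call:
carry_out(
  steps=[10, 0, 0, 1.5, 0, 10, 0, 0, 0, 0],
)

```text
time: 8.3
ee_pos: [0.472, -0.1641, 0.0581]
eef_rot: [179.8, 0.5, -16.4]
ft_force: [0.5, 0.4, 2.8]
finger_gap: 0.0168
```

Call:
carry_out(
  steps=[10, 0, 0, 1, 0, 10, 0, 0, 0, 0],
)

```text
time: 8.5
ee_pos: [0.4727, -0.1643, 0.0579]
eef_rot: [179.8, 0.4, -16.4]
ft_force: [0.1, -0.4, 2.8]
finger_gap: 0.017
```

Call:
carry_out(
  steps=[10, 5, 0, 0, 0, 10, 5, 0, 0, 0, 10, 5, 0, 0, 0, 10, 5, 0, 0, 0],
)

```text
time: 8.9
ee_pos: [0.4933, -0.1705, 0.0579]
eef_rot: [179.7, 0.4, -16.4]
ft_force: [-1.3, -0.1, 3.8]
finger_gap: 0.0166
```

```bash
cat > tf.py <<'E'
from cell import monitor
import numpy as np
s=monitor.state();p=s['ee_pos'];a=np.deg2rad(-16);dx,dy=p[0]-.6312,p[1]+.2057
tx=(dx*np.cos(a)+dy*np.sin(a))*1000;ty=(-dx*np.sin(a)+dy*np.cos(a))*1000
print("t",round(s['time'],2),"tray frame TCP",tx.round(1),ty.round(1),"lip",(tx+107).round(1),"z",(p[2]*1000).round(1),"rot",s['eef_rot'].round(2),"F",s['ft_force'].round(1),"T",s['wrist_torque'].round(2))
E
python3 tf.py
python3 - <<'E'
from h import *
for n in("side",): snap(n,"6")
crop("side","6",190,290,140,260,5)
E
python3 level.py side 6 0.0545
```

```text
t 8.9 tray frame TCP -142.3 -4.2 lip -35.3 z 57.9 rot [179.75   0.36 -16.43] F [-1.3 -0.1  3.8] T [ 0.15 -0.17  0.03]
n 539 slope x,y deg [-0.48  0.24] z0 0.0017 res 0.0021
front edge x (98pct) 0.0748
```

View pics/side6_c190_140.png

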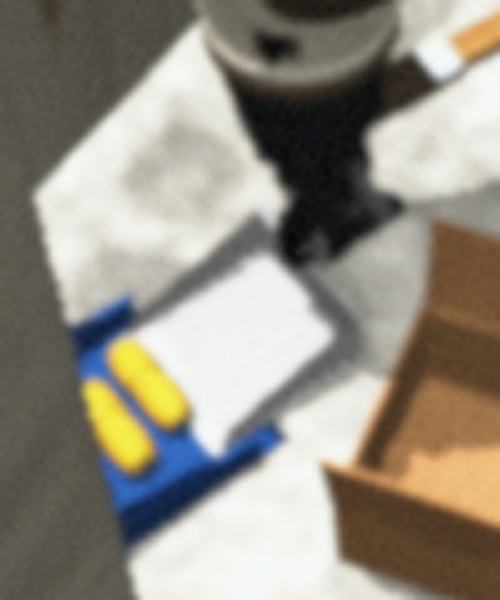

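Call:
carry_out(
  steps=[10, 5, 0, 0, 0, 10, 5, 0, 0, 0, 10, 5, 0, 0, 0, 10, 5, 0, 0, 0, 10, 5, 0, 0, 0, 10, 5, 0, 0, 0],
)

```text
time: 9.55
ee_pos: [0.5251, -0.1799, 0.0578]
eef_rot: [179.7, 0.3, -16.4]
ft_force: [-2.0, 0.0, 4.5]
finger_gap: 0.0164
```

```bash
python3 tf.py
python3 - <<'E'
from h import *
for n in("side","top"): snap(n,"7")
crop("side","7",190,290,140,260,5);crop("top","7",280,440,100,260,3.6)
E
python3 level.py side 7 0.0545
```

```text
t 9.55 tray frame TCP -109.1 -4.5 lip -2.1 z 57.8 rot [179.75   0.34 -16.44] F [-2.   0.   4.5] T [ 0.17 -0.14  0.02]
n 494 slope x,y deg [-0.15 -0.43] z0 0.002 res 0.0021
front edge x (98pct) 0.0602
```

View pics/side7_c190_140.png

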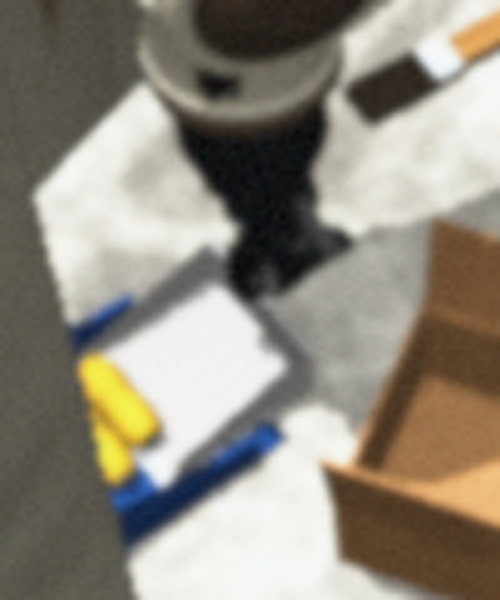

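View pics/top7_c280_100.png

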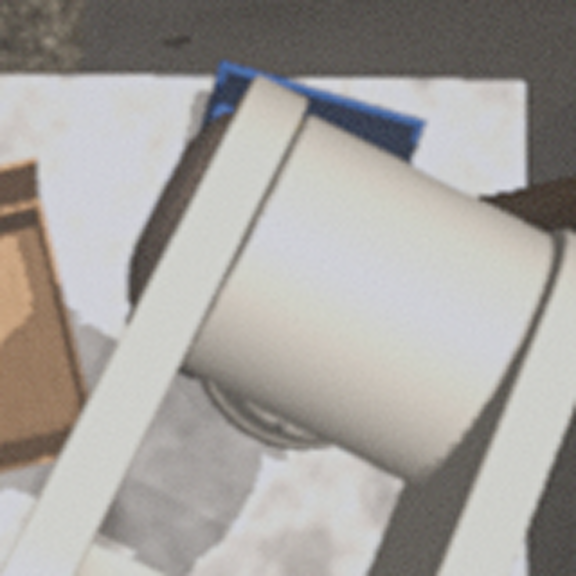

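Run:
```python
from h import *
d=np.load("top0.npy");W=cloud("top",d)
for u,v in((412,160),(425,158),(440,155),(460,150),(480,146),(500,142)): print(u,v,W[v,u].round(3))
d=np.load("top7.npy");W=cloud("top",d)
for u,v in((433,180),(425,200),(400,160),(380,150),(350,130)): print("w",u,v,W[v,u].round(3))
```

```text
412 160 [ 0.62  -0.313  0.027]
425 158 [ 0.616 -0.325  0.075]
440 155 [ 0.613 -0.34   0.12 ]
460 150 [ 0.611 -0.355  0.181]
480 146 [ 0.607 -0.367  0.236]
500 142 [ 0.604 -0.381  0.278]
w 433 180 [ 0.524 -0.234  0.427]
w 425 200 [ 0.498 -0.221  0.438]
w 400 160 [ 0.549 -0.195  0.422]
w 380 150 [ 0.561 -0.171  0.422]
w 350 130 [ 0.585 -0.133  0.425]
```

Call:
carry_out(
  steps=[10, 4, 0, 0, 0, 10, 4, 0, 0, 0, 10, 4, 0, 0, 0, 10, 4, 0, 0, 0, 10, 4, 0, 0, 0],
)

```text
time: 10.15
ee_pos: [0.5452, -0.1858, 0.0578]
eef_rot: [179.7, 0.3, -16.4]
ft_force: [-2.6, -0.3, 5.2]
finger_gap: 0.0169
```

```bash
python3 tf.py
```

```text
t 10.15 tray frame TCP -88.2 -4.6 lip 18.8 z 57.8 rot [179.75   0.34 -16.43] F [-2.6 -0.3  5.2] T [ 0.15 -0.05 -0.02]
```

Call:
carry_out(
  steps=[10, 3, 0, 0, 0, 10, 3, 0, 0, 0, 10, 3, 0, 0, 0, 10, 3, 0, 0, 0, 10, 3, 0, 0, 0],
)

```text
time: 10.65
ee_pos: [0.5609, -0.1905, 0.0577]
eef_rot: [179.7, 0.4, -16.4]
ft_force: [-2.6, 0.3, 5.4]
finger_gap: 0.0164
```

```bash
python3 tf.py
python3 - <<'E'
from h import *
for n in("side",): snap(n,"8")
crop("side","8",190,290,140,260,5)
E
python3 level.py side 8 0.0545
```

```text
t 10.65 tray frame TCP -71.8 -4.7 lip 35.2 z 57.7 rot [179.74   0.35 -16.43] F [-2.6  0.3  5.4] T [ 0.17 -0.08  0.02]
n 444 slope x,y deg [24.78 -8.52] z0 0.0128 res 0.006
front edge x (98pct) 0.0353
```

View pics/side8_c190_140.png

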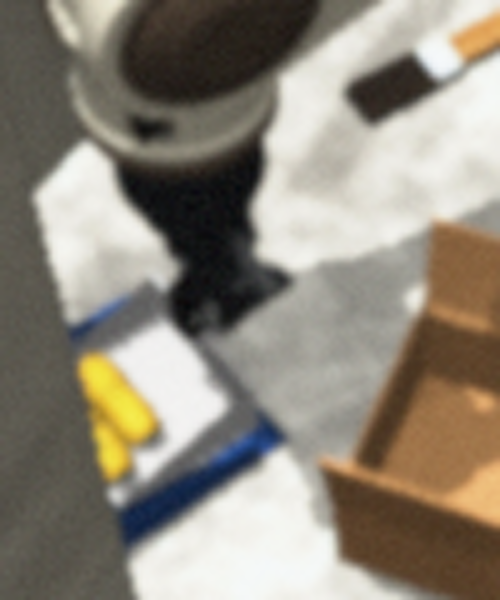

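Call:
carry_out(
  steps=[10, 3, 0, 0, 0, 10, 3, 0, 0, 0, 10, 2, 0, 0, 0],
)

```text
time: 11.0
ee_pos: [0.5694, -0.1929, 0.0577]
eef_rot: [179.7, 0.4, -16.4]
ft_force: [-2.7, -0.3, 4.9]
finger_gap: 0.0161
```

Call:
carry_out(
  steps=[10, 2, 0, 0, 0, 10, 2, 0, 0, 0],
)

```text
time: 11.2
ee_pos: [0.5719, -0.1939, 0.058]
eef_rot: [179.7, 0.6, -16.4]
ft_force: [-36.5, 7.2, 31.1]
finger_gap: 0.0167
```

```bash
python3 tf.py
```

```text
t 11.2 tray frame TCP -60.3 -5.0 lip 46.7 z 58.0 rot [179.73   0.59 -16.42] F [-36.5   7.2  31.1] T [1.33 4.72 0.19]
```

Call:
carry_out(
  steps=[10, -1.5, 0, 0, 0, 10, 0, 0, -3, 0, 10, 0.5, 0, -4, 0, 10, 0.7, 0, -4, 0, 10, 0.7, 0, -4, 0, 10, 0, 0, 0, 0],
)

```text
time: 11.8
ee_pos: [0.572, -0.1936, 0.0723]
eef_rot: [179.8, 0.8, -16.4]
ft_force: [-0.1, -0.2, -4.7]
finger_gap: 0.0169
```

```bash
python3 tf.py
python3 - <<'E'
from h import *
for n in("side","top"): snap(n,"9")
crop("side","9",190,290,140,260,5);crop("top","9",280,440,100,260,3.6)
E
```

```text
t 11.8 tray frame TCP -60.3 -4.7 lip 46.7 z 72.3 rot [179.76   0.82 -16.41] F [-0.1 -0.2 -4.7] T [ 0.03  0.19 -0.01]
```

View pics/side9_c190_140.png

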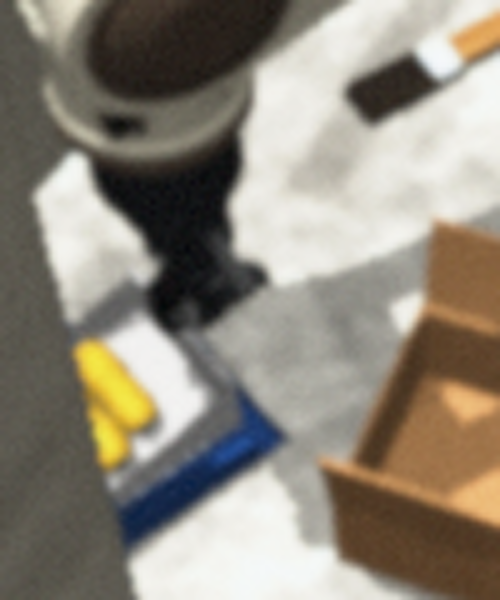

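View pics/top9_c280_100.png

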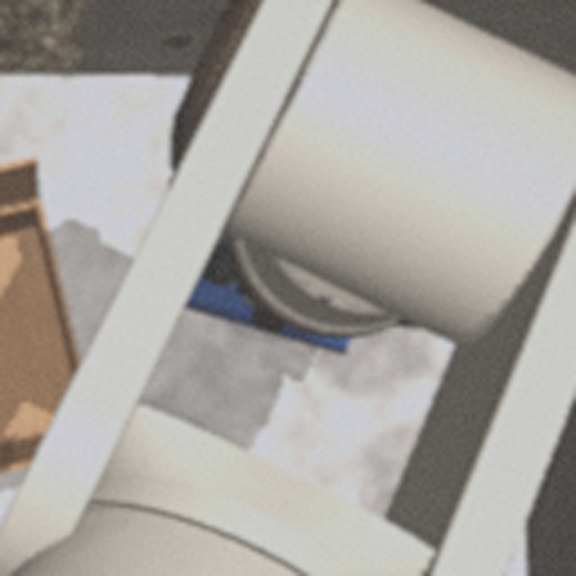

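Run:
```python
from h import *
d=np.load("top0.npy");W=cloud("top",d)
for v in (30,60,90,105,112,118): print(v,[W[v,u].round(2).tolist() for u in (320,350,380,410,430)])
d=np.load("side0.npy");W=cloud("side",d)
for v,u in ((350,200),(250,200),(200,190),(100,150),(300,215)): print("side",u,v,W[v,u].round(2))
```

```text
30 [[0.75, -0.1, 0.35], [0.72, -0.14, 0.4], [0.72, -0.17, 0.4], [0.71, -0.2, 0.44], [0.72, -0.24, 0.41]]
60 [[0.72, -0.1, 0.29], [0.72, -0.15, 0.3], [0.72, -0.19, 0.3], [0.72, -0.24, 0.3], [0.72, -0.27, 0.3]]
90 [[0.72, -0.12, 0.15], [0.72, -0.17, 0.17], [0.72, -0.22, 0.17], [0.72, -0.27, 0.17], [0.72, -0.31, 0.17]]
105 [[0.72, -0.12, 0.07], [0.72, -0.18, 0.07], [0.72, -0.24, 0.06], [0.72, -0.3, 0.06], [0.72, -0.34, 0.06]]
112 [[0.72, -0.13, 0.02], [0.72, -0.19, 0.01], [0.72, -0.25, 0.01], [0.72, -0.31, 0.02], [0.72, -0.35, 0.01]]
118 [[0.72, -0.13, -0.03], [0.72, -0.19, -0.03], [0.72, -0.26, -0.03], [0.72, -0.32, -0.03], [0.72, -0.37, -0.03]]
side 200 350 [ 0.82 -0.21 -0.64]
side 200 250 [ 0.77 -0.1   0.21]
side 190 200 [ 0.76 -0.1   0.4 ]
side 150 100 [ 0.77 -0.1   0.68]
side 215 300 [ 0.77 -0.11 -0.1 ]
```

Call:
carry_out(
  steps=[10, 0.8, 0, -5, 0, 10, 0.8, 0, -5, 0, 10, 1, 0, -12, 0, 10, 4, 0, -14, 0, 10, 12, 0, -4, 0, 10, 8, 0, 0, 0],
)

```text
time: 12.5
ee_pos: [0.5984, -0.2012, 0.1162]
eef_rot: [179.8, 0.8, -16.4]
ft_force: [-0.6, -0.5, -4.5]
finger_gap: 0.0166
```

```bash
python3 tf.py
```

```text
t 12.5 tray frame TCP -32.7 -4.7 lip 74.3 z 116.2 rot [179.75   0.81 -16.42] F [-0.6 -0.5 -4.5] T [ 0.13  0.4  -0.01]
```

Call:
carry_out(
  steps=[10, 0, 0, 9, 0, 10, 0, 0, 8, 0, 10, 0, 0, 7, 0, 10, 0, 0, 6, 0],
)

```text
time: 12.9
ee_pos: [0.5956, -0.2019, 0.087]
eef_rot: [179.6, 1.0, -16.4]
ft_force: [-42.2, -5.8, 36.4]
finger_gap: 0.0168
```

```bash
python3 tf.py
python3 - <<'E'
from h import *
for n in("side","top"): snap(n,"10")
crop("side","10",190,290,140,260,5)
E
```

```text
t 12.9 tray frame TCP -35.3 -6.2 lip 71.7 z 87.0 rot [179.59   1.02 -16.41] F [-42.2  -5.8  36.4] T [-1.2   5.24 -0.71]
```

View pics/side10_c190_140.png

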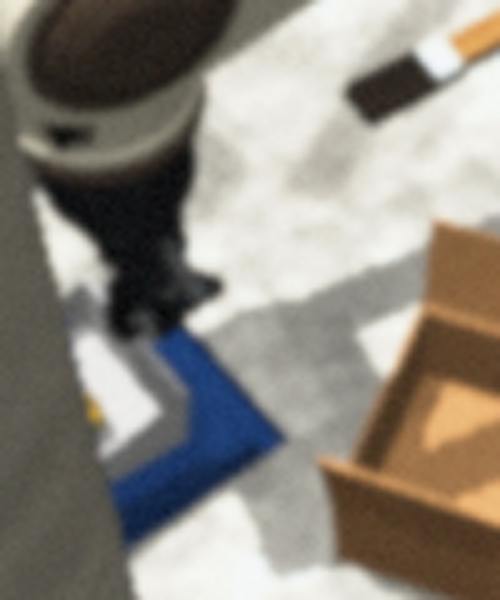

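Run:
```python
from h import *
d=np.load("side10.npy");W=cloud("side",d)
a=np.deg2rad(-16);D=W-np.array([.6312,-.2057,0])
T=np.stack([D[...,0]*np.cos(a)+D[...,1]*np.sin(a),-D[...,0]*np.sin(a)+D[...,1]*np.cos(a),W[...,2]],-1)*1000
for cy in range(330,480,15):
    print(cy,[(cx,T[140+cy//5,190+cx//5].round(0).astype(int).tolist()) for cx in range(80,170,15)])
```

```text
330 [(80, [-13, -49, 38]), (95, [-17, -39, 46]), (110, [-11, -6, 96]), (125, [-16, 0, 97]), (140, [-23, 4, 95]), (155, [-28, 10, 99])]
345 [(80, [-9, -44, 34]), (95, [-14, -37, 36]), (110, [-18, -26, 47]), (125, [-16, -3, 78]), (140, [-21, 3, 81]), (155, [-47, -33, 7])]
360 [(80, [-3, -36, 34]), (95, [-9, -30, 35]), (110, [-15, -25, 35]), (125, [-19, -14, 46]), (140, [-20, 1, 65]), (155, [-22, 14, 79])]
375 [(80, [4, -24, 41]), (95, [-2, -19, 41]), (110, [-10, -18, 35]), (125, [-15, -11, 38]), (140, [-17, 4, 55]), (155, [-21, 15, 67])]
390 [(80, [66, 126, 295]), (95, [3, -12, 40]), (110, [-4, -9, 38]), (125, [-9, -1, 42]), (140, [-17, 0, 34]), (155, [-18, 16, 56])]
405 [(80, [69, 128, 289]), (95, [11, 4, 55]), (110, [1, -2, 36]), (125, [-5, 3, 37]), (140, [-11, 10, 40]), (155, [-17, 14, 38])]
420 [(80, [70, 127, 277]), (95, [17, 13, 59]), (110, [8, 10, 44]), (125, [-1, 10, 35]), (140, [-5, 18, 40]), (155, [-4, 40, 72])]
435 [(80, [73, 130, 271]), (95, [20, 16, 50]), (110, [12, 16, 42]), (125, [6, 20, 40]), (140, [5, 37, 62]), (155, [-3, 38, 55])]
450 [(80, [75, 131, 262]), (95, [67, 127, 246]), (110, [24, 39, 71]), (125, [16, 40, 63]), (140, [8, 39, 52]), (155, [-1, 37, 40])]
465 [(80, [78, 132, 253]), (95, [71, 132, 244]), (110, [26, 38, 56]), (125, [18, 39, 48]), (140, [2, 21, 3]), (155, [-5, 26, 3])]
```

Call:
carry_out(
  steps=[10, -4, 0, 0, 0, 10, -2, 0, 0, 0, 10, 0, 0, 0, 0],
)

```text
time: 13.3
ee_pos: [0.5881, -0.2001, 0.085]
eef_rot: [179.6, 1.1, -16.5]
ft_force: [-1.7, -0.6, 3.0]
finger_gap: 0.0166
```

```bash
python3 tf.py
python3 - <<'E'
from h import *
for n in("side",): snap(n,"11")
crop("side","11",190,290,140,260,5)
E
```

```text
t 13.3 tray frame TCP -43.0 -6.5 lip 64.0 z 85.0 rot [179.6    1.11 -16.46] F [-1.7 -0.6  3. ] T [ 0.1  -0.04 -0.05]
```

View pics/side11_c190_140.png

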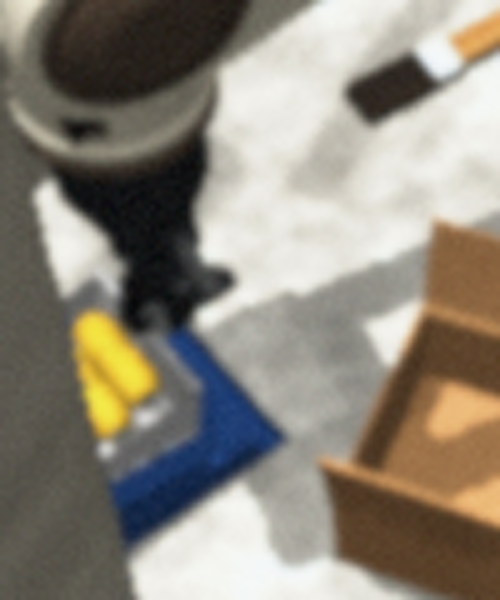

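Call:
carry_out(
  steps=[10, -1, 0, -4, 0, 10, -1, 0, -8, 0, 10, -1, 0, -12, 0, 10, -1, 0, -12, 0, 10, 0, 0, -12, 0, 10, 0, 0, -12, 0, 10, 0, 0, -12, 0, 10, 0, 0, -12, 0, 10, 0, 0, -12, 0, 10, 0, 0, -8, 0],
)

```text
time: 14.35
ee_pos: [0.5863, -0.1983, 0.1975]
eef_rot: [179.6, 1.2, -16.4]
ft_force: [0.3, -0.3, -4.6]
finger_gap: 0.0169
```

```bash
python3 tf.py
python3 - <<'E'
from h import *
for n in("side",): snap(n,"12")
crop("side","12",190,290,100,220,5)
E
```

```text
t 14.35 tray frame TCP -45.2 -5.3 lip 61.8 z 197.5 rot [179.62   1.18 -16.43] F [ 0.3 -0.3 -4.6] T [0.05 0.08 0.03]
```

View pics/side12_c190_100.png

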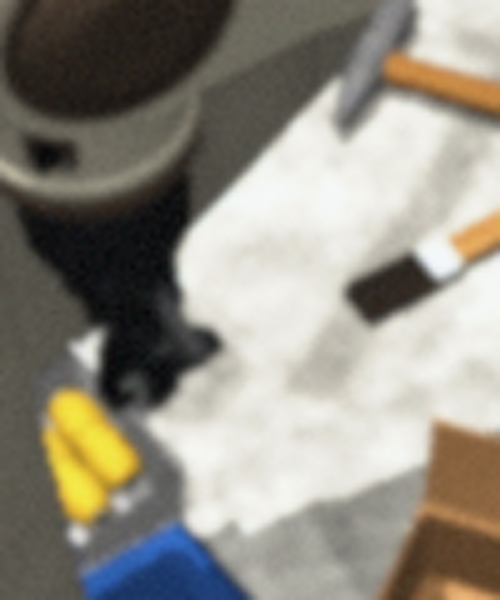

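```bash
python3 plan.py 0.575 -0.1525 0.215 104 20 10
```

```text
t 14.4 pos [ 0.5866 -0.1984  0.1988] rot [179.6    1.09 -16.43] gap 0.0167 F [ 0.2 -0.2 -2.6] q6 80.9
10.0, -1.2, -2.0, -0.8, -6.02,
10.0, -1.0, -2.2, -0.8, -6.02,
10.0, -0.8, -2.2, -0.8, -6.02,
10.0, -0.5, -2.3, -0.8, -6.02,
10.0, -0.3, -2.4, -0.8, -6.02,
10.0, -0.0, -2.4, -0.8, -6.02,
10.0, 0.2, -2.4, -0.8, -6.02,
10.0, 0.5, -2.3, -0.8, -6.02,
10.0, 0.7, -2.3, -0.8, -6.02,
10.0, 0.9, -2.2, -0.8, -6.02,
10.0, 1.2, -2.1, -0.8, -6.02,
10.0, 1.4, -1.9, -0.8, -6.02,
10.0, 1.6, -1.8, -0.8, -6.02,
10.0, 1.8, -1.6, -0.8, -6.02,
10.0, 1.9, -1.4, -0.8, -6.02,
10.0, 2.0, -1.2, -0.8, -6.02,
10.0, 2.2, -1.0, -0.8, -6.02,
10.0, 2.3, -0.7, -0.8, -6.02,
10.0, 2.3, -0.5, -0.8, -6.02,
10.0, 2.4, -0.3, -0.8, -6.02,
```

Call:
carry_out(
  steps=[10, -1, -2, -1, -2, 10, -1, -2, -1, -4, 10, -1, -2, -1, -6, 10, -1, -2, -1, -6, 10, 0, -2, -1, -6, 10, 0, -2, -1, -6, 10, 0, -2, -1, -6, 10, 0, -2, -1, -6, 10, 1, -2, -1, -6, 10, 1, -2, -1, -6],
)

```text
time: 15.4
ee_pos: [0.5817, -0.177, 0.2073]
eef_rot: [-179.1, 1.1, 39.6]
ft_force: [0.2, 0.0, -3.9]
finger_gap: 0.0163
```

```bash
python3 plan.py 0.575 -0.1525 0.215 104 10 10
```

```text
t 15.4 pos [ 0.5817 -0.177   0.2073] rot [-179.1     1.08   39.59] gap 0.0163 F [ 0.2  0.  -3.9] q6 26.6
10.0, 1.0, -2.3, -0.8, -6.44,
10.0, 1.3, -2.2, -0.8, -6.44,
10.0, 1.5, -2.0, -0.8, -6.44,
10.0, 1.7, -1.8, -0.8, -6.44,
10.0, 1.9, -1.6, -0.8, -6.44,
10.0, 2.1, -1.4, -0.8, -6.44,
10.0, 2.3, -1.2, -0.8, -6.44,
10.0, 2.4, -0.9, -0.8, -6.44,
10.0, 2.5, -0.6, -0.8, -6.44,
10.0, 2.5, -0.3, -0.8, -6.44,
```

Call:
carry_out(
  steps=[10, 1, -2, -1, -6.3, 10, 1, -2, -1, -6.3, 10, 1.5, -2, -1, -6.3, 10, 2, -2, -1, -6.3, 10, 2, -1.5, -1, -6.3, 10, 2, -1.5, -1, -6.3, 10, 2, -1, -1, -6, 10, 2, -1, -1, -5, 10, 2, 0, -1, -3, 10, 0, 0, 0, -2],
)

```text
time: 16.4
ee_pos: [0.5757, -0.1556, 0.2143]
eef_rot: [-178.4, -0.2, 95.9]
ft_force: [0.4, 0.1, -4.1]
finger_gap: 0.0168
```

```bash
python3 plan.py 0.575 -0.1525 0.215 104 1 10
python3 - <<'E'
from h import *
for n in("side","top"): snap(n,"13")
crop("side","13",170,330,100,270,3.4);crop("top","13",240,440,100,260,3.6)
E
```

```text
t 16.4 pos [ 0.5757 -0.1556  0.2143] rot [-178.36   -0.22   95.88] gap 0.0168 F [ 0.4  0.1 -4.1] q6 -28.1
10.0, 3.2, -0.4, -0.7, -8.12,
```

View pics/side13_c170_100.png

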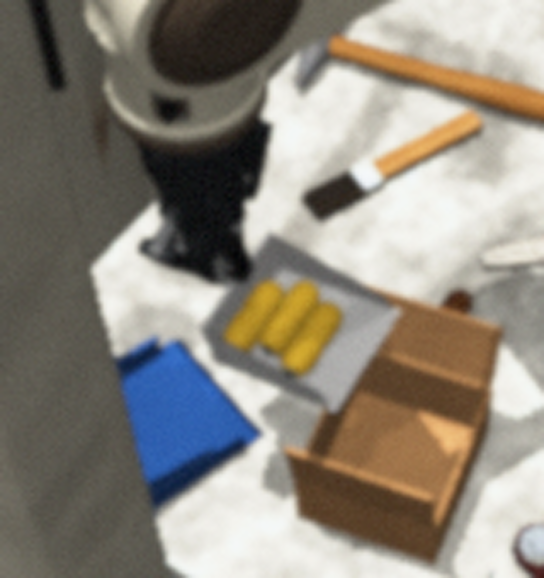

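View pics/top13_c240_100.png

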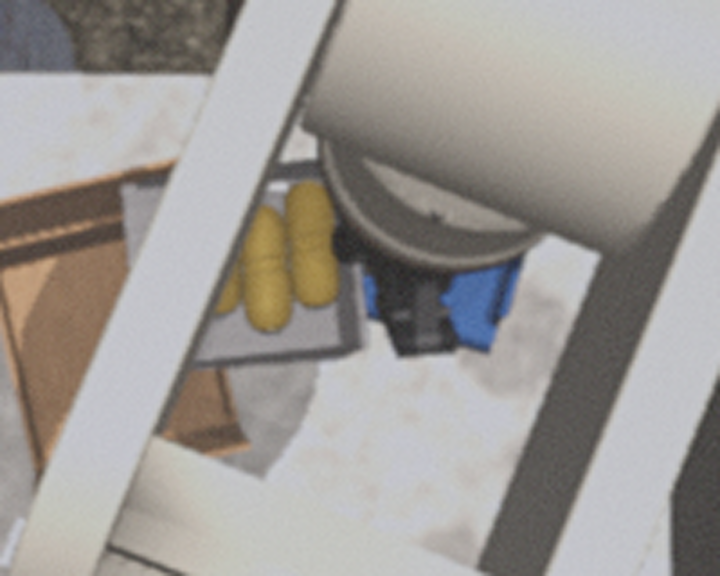

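Call:
carry_out(
  steps=[10, 0.5, 0, 0, -3, 10, 0.5, 0, 0, -3, 10, 0, 0, 0, -2, 10, 0, 0, 0, 0],
)

```text
time: 16.9
ee_pos: [0.5755, -0.155, 0.2135]
eef_rot: [-178.3, -0.5, 103.7]
ft_force: [-0.1, -0.4, -4.2]
finger_gap: 0.0169
```

```bash
cat > ct.py <<'E'
# carton frame view
import sys;from h import *
from cell import monitor
C=np.array([.546,-.0265,0]);a=np.deg2rad(14.1)
def toC(W):
    D=W-C;return np.stack([D[...,0]*np.cos(a)+D[...,1]*np.sin(a),-D[...,0]*np.sin(a)+D[...,1]*np.cos(a),D[...,2]],-1)*1000
if __name__=="__main__":
    s=monitor.state();print("t",round(s['time'],2),"TCP carton",toC(s['ee_pos']).round(1),"yaw-104",(s['eef_rot'][2]-104.1).round(1),"rot",s['eef_rot'].round(1),"F",s['ft_force'].round(1),"gap",round(s['finger_gap'],4))
E
python3 ct.py
python3 - <<'E'
from h import *
from ct import toC
snap("side","14");crop("side","14",170,330,100,270,3.4)
d=np.load("side14.npy");T=toC(cloud("side",d))
# grey scoop points over z>95 & y>-110
hsv=cv2.cvtColor(cv2.imread("pics/side14.png"),cv2.COLOR_BGR2HSV)
m=(d>0)&(abs(T[...,0])<75)&(T[...,1]>-125)&(T[...,1]<60)&(T[...,2]>100)&(T[...,2]<230)&(hsv[...,1]<60)&(hsv[...,2]>90)
P=T[m];print(len(P),P.min(0).round(),P.max(0).round())
for y in range(-120,40,10):
    k=abs(P[:,1]-y)<5
    if k.sum()>3:print(y,k.sum(),"x",np.percentile(P[k,0],[2,98]).round(),"z",np.percentile(P[k,2],[5,50,95]).round())
E
```

```text
t 16.9 TCP carton [  -2.7 -131.8  213.5] yaw-104 -0.4 rot [-178.3   -0.5  103.7] F [-0.1 -0.4 -4.2] gap 0.0169
1111 [ -74. -125.  102.] [ 75.  53. 218.]
-120 183 x [-48.  43.] z [176. 195. 207.]
-110 80 x [-49.  44.] z [165. 179. 201.]
-100 76 x [-48.  44.] z [165. 180. 199.]
-90 61 x [-49.  44.] z [165. 181. 198.]
-80 70 x [-49.  44.] z [168. 180. 196.]
-70 66 x [-50.  44.] z [169. 181. 196.]
-60 59 x [-48.  73.] z [167. 181. 194.]
-50 87 x [-49.  44.] z [174. 177. 192.]
-40 151 x [-48.  43.] z [174. 178. 190.]
-30 155 x [-71.  43.] z [173. 178. 186.]
-20 120 x [-47.  41.] z [175. 179. 182.]
```

View pics/side14_c170_100.png

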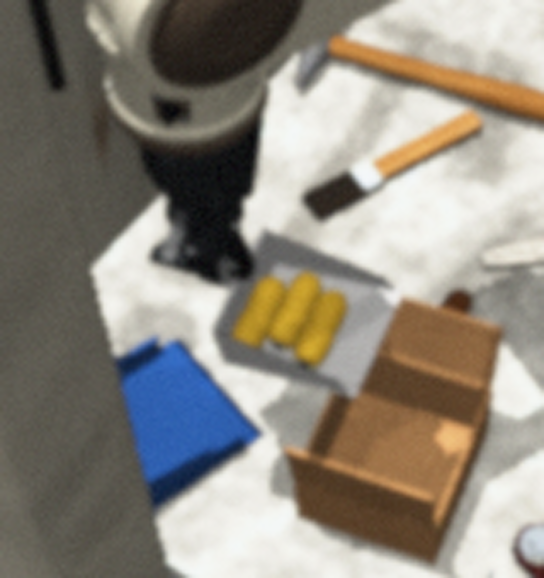

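Call:
carry_out(
  steps=[10, 2, 0.5, 4, 0, 10, 3, 0.5, 9, 0, 10, 3, 0.5, 10, 0, 10, 3, 0.5, 10, 0, 10, 3, 0, 10, 0, 10, 2, 0, 10, 0, 10, 1, 0, 6, 0, 10, 0, 0, 2, 0, 10, 0, 0, 0, 0],
)

```text
time: 17.85
ee_pos: [0.5705, -0.1358, 0.1454]
eef_rot: [-178.2, -0.5, 103.4]
ft_force: [-0.2, 0.3, -4.3]
finger_gap: 0.0167
```

```bash
python3 ct.py
python3 - <<'E'
from h import *
snap("side","15");crop("side","15",170,330,100,270,3.4)
E
```

```text
t 17.85 TCP carton [  -2.9 -112.   145.4] yaw-104 -0.7 rot [-178.2   -0.5  103.4] F [-0.2  0.3 -4.3] gap 0.0167
```

View pics/side15_c170_100.png

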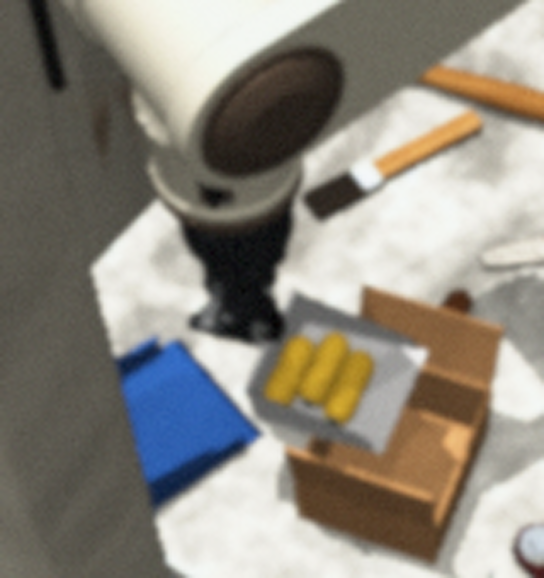

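Call:
carry_out(
  steps=[10, 0, 0, 0, 0, 10, 0, 0, 0, 0],
  newtons=50,
)

```text
time: 18.1
ee_pos: [0.571, -0.1362, 0.1465]
eef_rot: [-178.3, -0.5, 103.4]
ft_force: [0.5, 0.5, -3.9]
finger_gap: 0.0167
```

Call:
carry_out(
  steps=[10, 0, 0, 0, 0, 10, 0, 0, 0, 0],
  newtons=30,
)

```text
time: 18.3
ee_pos: [0.5712, -0.1364, 0.147]
eef_rot: [-178.3, -0.5, 103.4]
ft_force: [0.5, -0.6, -4.0]
finger_gap: 0.0163
```

```bash
python3 ct.py
python3 - <<'E'
from h import *
snap("side","16");crop("side","16",170,330,100,270,3.4)
E
```

```text
t 18.3 TCP carton [  -2.3 -112.7  147. ] yaw-104 -0.7 rot [-178.3   -0.5  103.4] F [ 0.5 -0.6 -4. ] gap 0.0163
```

View pics/side16_c170_100.png

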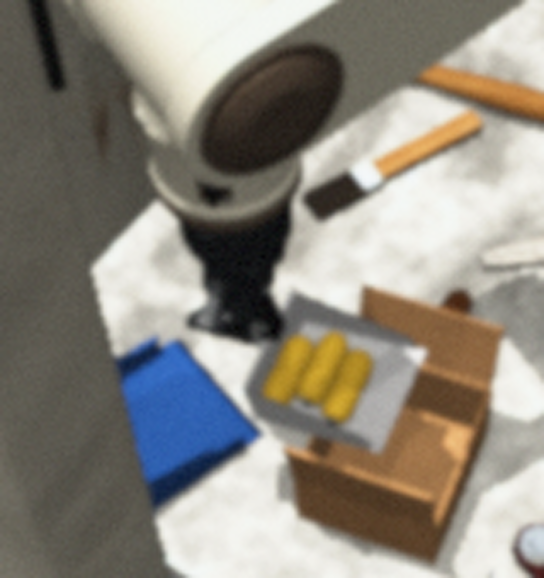

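Call:
carry_out(
  steps=[10, 0, 0, 0, 0, 10, 0, 0, 0, 0, 10, 0, 0, 0, 0, 10, 0, 0, 0, 0],
  newtons=20,
)

```text
time: 18.75
ee_pos: [0.5712, -0.1365, 0.1472]
eef_rot: [-178.4, -0.4, 103.4]
ft_force: [0.0, -1.1, -4.2]
finger_gap: 0.0166
```

```bash
python3 ct.py
python3 - <<'E'
from h import *
snap("side","17");crop("side","17",170,330,100,270,3.4)
E
```

```text
t 18.75 TCP carton [  -2.3 -112.8  147.2] yaw-104 -0.7 rot [-178.4   -0.4  103.4] F [ 0.  -1.1 -4.2] gap 0.0166
```

View pics/side17_c170_100.png

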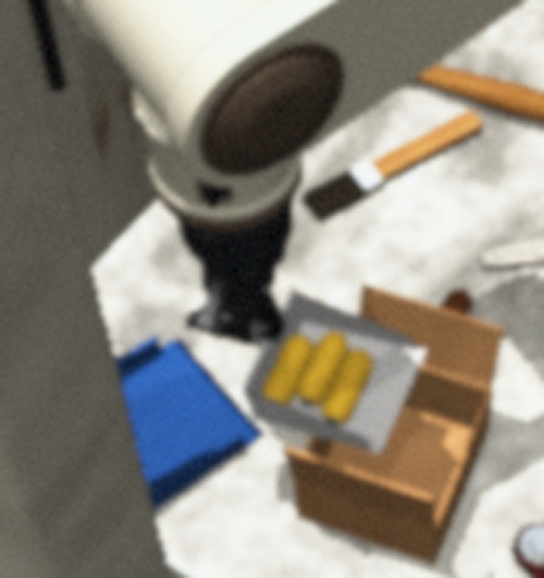

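Call:
carry_out(
  steps=[10, 3, 0, 0, 0, 10, 5, 0, 0, 0, 10, 4, 0, 0, 0, 10, 2, 0, 0, 0, 15, 0, 0, 0, 0, 15, 0, 0, 0, 0],
  newtons=20,
)

```text
time: 19.4
ee_pos: [0.5676, -0.1212, 0.1473]
eef_rot: [-178.4, -0.5, 103.4]
ft_force: [-0.1, -0.8, -4.0]
finger_gap: 0.0164
```

Call:
carry_out(
  steps=[16, 0, 0, 0, 0, 16, 0, 0, 0, 0],
)

```text
time: 19.6
ee_pos: [0.5677, -0.1213, 0.1473]
eef_rot: [-178.4, -0.5, 103.4]
ft_force: [0.2, -0.5, -3.8]
finger_gap: 0.0167
```

```bash
python3 ct.py
```

```text
t 19.6 TCP carton [ -2.1 -97.2 147.3] yaw-104 -0.7 rot [-178.4   -0.5  103.4] F [ 0.2 -0.5 -3.8] gap 0.0167
```

Call:
carry_out(
  steps=[16.6, 0, 0, 0, 0, 16.6, 0, 0, 0, 0],
)

```text
time: 19.8
ee_pos: [0.5677, -0.1214, 0.1473]
eef_rot: [-178.4, -0.5, 103.4]
ft_force: [-0.2, -0.1, -3.7]
finger_gap: 0.0169
```

```bash
python3 ct.py
python3 - <<'E'
from h import *
snap("side","18");crop("side","18",170,330,100,270,3.4)
E
```

```text
t 19.8 TCP carton [ -2.1 -97.4 147.3] yaw-104 -0.7 rot [-178.4   -0.5  103.4] F [-0.2 -0.1 -3.7] gap 0.0169
```

View pics/side18_c170_100.png

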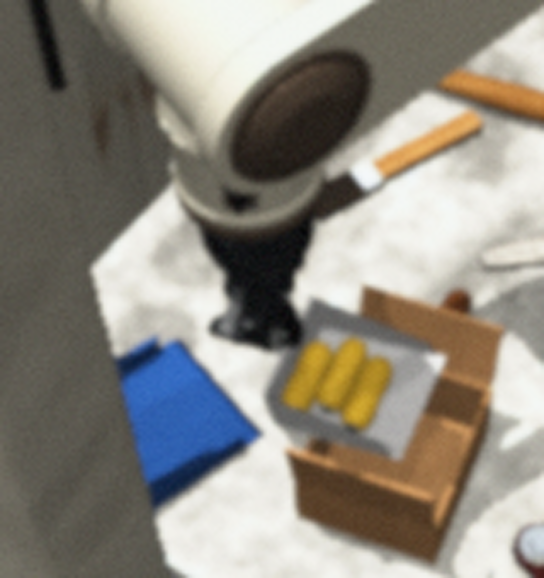

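Call:
carry_out(
  steps=[16.8, 0, 0, 0, 0, 17, 0, 0, 0, 0],
)

```text
time: 20.05
ee_pos: [0.5677, -0.1215, 0.1473]
eef_rot: [-178.3, -0.5, 103.4]
ft_force: [-0.0, 0.4, -4.8]
finger_gap: 0.0173
```

```bash
cat > sn.py <<'E'
import sys;from h import *
from ct import toC
from cell import monitor
t=sys.argv[1];snap("side",t);crop("side",t,170,330,100,270,3.4)
s=monitor.state();print("T",s['wrist_torque'].round(3),"F",s['ft_force'].round(1))
d=np.load(f"side{t}.npy");T=toC(cloud("side",d));hsv=cv2.cvtColor(cv2.imread(f"pics/side{t}.png"),cv2.COLOR_BGR2HSV)
m=(d>0)&(hsv[...,0]>18)&(hsv[...,0]<35)&(hsv[...,1]>120)&(T[...,1]>-140)&(T[...,1]<70)&(abs(T[...,0])<70)&(T[...,2]>0)
print("yellow n",m.sum(),"mean",T[m].mean(0).round(1),"y range",np.percentile(T[m][:,1],[1,99]).round(1))
E
python3 sn.py 19
```

```text
T [-0.203 -0.078 -0.018] F [ 0.8 -0.3 -4.3]
yellow n 531 mean [  5.9 -44.3 125. ] y range [-79.3 -12.3]
```

Call:
carry_out(
  steps=[17.2, 0, 0, 0, 0, 17.3, 0, 0, 0, 0],
)

```text
time: 20.3
ee_pos: [0.5677, -0.1215, 0.1473]
eef_rot: [-178.3, -0.5, 103.4]
ft_force: [-0.3, -0.0, -4.8]
finger_gap: 0.0176
```

```bash
python3 sn.py 20
```

```text
T [-0.154 -0.117 -0.002] F [-0.3  1.  -5. ]
yellow n 534 mean [  6.  -44.5 125. ] y range [-79.7 -12.4]
```

Call:
carry_out(
  steps=[17.5, 0, 0, 0, 0, 17.6, 0, 0, 0, 0],
)

```text
time: 20.55
ee_pos: [0.5677, -0.1215, 0.1473]
eef_rot: [-178.3, -0.5, 103.4]
ft_force: [0.6, -0.8, -3.8]
finger_gap: 0.018
```

```bash
python3 sn.py 21
```

```text
T [-0.207 -0.027  0.064] F [ 0.6  0.6 -3.9]
yellow n 530 mean [  5.9 -44.7 124.8] y range [-79.8 -12.1]
```

Call:
carry_out(
  steps=[17.7, 0, 0, 0, 0],
)

```text
time: 20.7
ee_pos: [0.5677, -0.1215, 0.1473]
eef_rot: [-178.3, -0.5, 103.4]
ft_force: [-0.4, -0.5, -3.9]
finger_gap: 0.0179
```

```bash
python3 sn.py 22
```

```text
T [-0.177 -0.085  0.006] F [ 0.7 -0.5 -3.8]
yellow n 531 mean [  5.7 -44.5 125.1] y range [-79.5 -12. ]
```

Call:
carry_out(
  steps=[17.8, 0, 0, 0, 0],
)

```text
time: 20.85
ee_pos: [0.5677, -0.1215, 0.1473]
eef_rot: [-178.3, -0.5, 103.4]
ft_force: [0.9, -0.5, -4.0]
finger_gap: 0.0178
```

```bash
python3 sn.py 23
```

```text
T [-0.144 -0.021 -0.035] F [-0.1  0.9 -4.5]
yellow n 529 mean [  6.  -46.1 123.4] y range [-81.2 -13.6]
```

Call:
carry_out(
  steps=[17.8, 0, 0, 0, 0, 17.8, 0, 0, 0, 0],
)

```text
time: 21.1
ee_pos: [0.5677, -0.1215, 0.1473]
eef_rot: [-178.3, -0.5, 103.4]
ft_force: [1.0, -0.2, -4.0]
finger_gap: 0.0179
```

```bash
python3 sn.py 24
```

```text
T [-0.176  0.001 -0.003] F [ 0.1  0.  -3.6]
yellow n 533 mean [  5.2 -54.7 116.2] y range [-89.2 -21.6]
```

View pics/side24_c170_100.png

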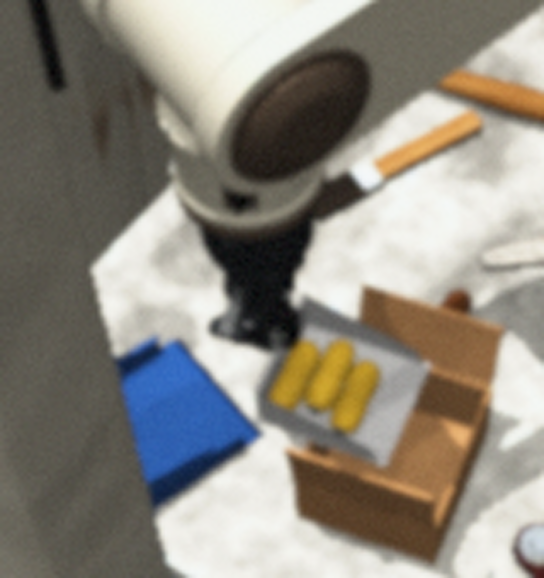

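Call:
carry_out(
  steps=[17.8, 0, 0, 0, 0, 17.7, 0, 0, 0, 0],
)

```text
time: 21.35
ee_pos: [0.5677, -0.1215, 0.1473]
eef_rot: [-178.3, -0.5, 103.4]
ft_force: [0.7, -0.7, -4.3]
finger_gap: 0.018
```

```bash
python3 sn.py 25
```

```text
T [-0.129 -0.103 -0.054] F [ 0.2 -0.2 -4.2]
yellow n 534 mean [  5.3 -54.8 115.9] y range [-89.9 -21.6]
```

View pics/side25_c170_100.png

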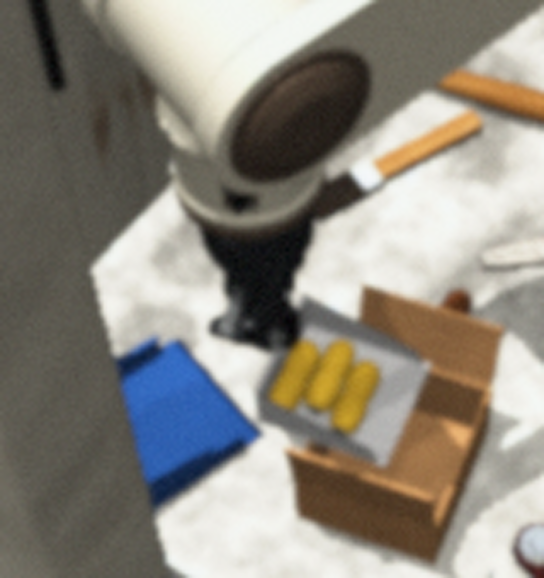

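Call:
carry_out(
  steps=[17.9, 0, 0, 0, 0, 17.8, 0, 0, 0, 0],
)

```text
time: 21.6
ee_pos: [0.5677, -0.1215, 0.1474]
eef_rot: [-178.4, -0.5, 103.4]
ft_force: [-0.7, 0.4, -2.2]
finger_gap: 0.0178
```

```bash
python3 sn.py 26
```

```text
T [ 0.056 -0.002  0.037] F [ 0.   0.3 -2.3]
yellow n 506 mean [  4.9 -55.   93.8] y range [-89.5 -22.6]
```

View pics/side26_c170_100.png

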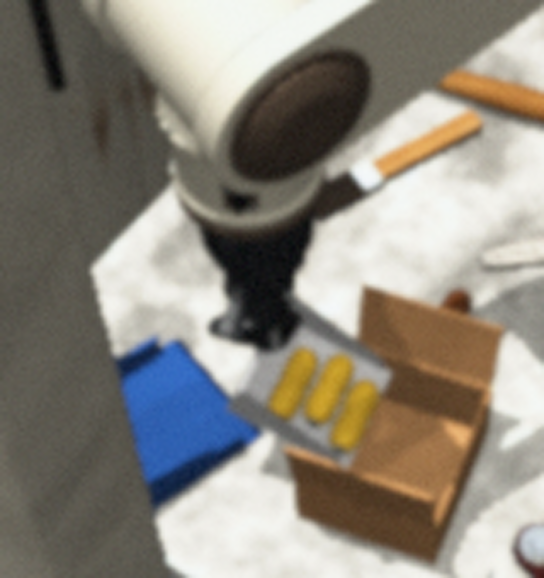

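Call:
carry_out(
  steps=[17.6, 0, 0, 0, 0, 17.4, 0, 0, 0, 0, 17.0, 0, 0, 0, 0],
)

```text
time: 21.95
ee_pos: [0.5679, -0.1215, 0.1478]
eef_rot: [-178.4, -0.4, 103.4]
ft_force: [-0.5, 0.3, -1.6]
finger_gap: 0.0177
```

```bash
python3 sn.py 27
```

```text
T [-0.035 -0.014 -0.017] F [ 0.6 -0.3 -1.6]
yellow n 301 mean [ 0.2 27.2 37.5] y range [ 2.2 51.4]
```

View pics/side27_c170_100.png

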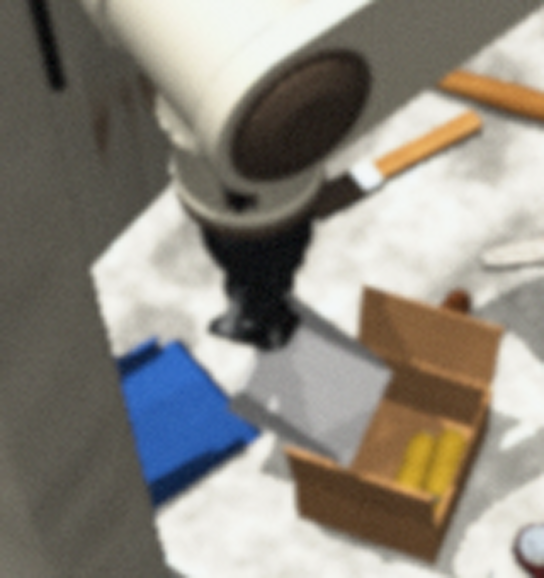

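Call:
carry_out(
  steps=[10, 0, 0, 0, 0, 10, 0, 0, 0, 0, 10, 0, 0, -5, 0, 10, 0, 0, -12, 0, 10, 0, 0, -15, 0, 10, -5, 0, -15, 0, 10, -10, 0, -15, 0, 10, -15, 0, -15, 0, 10, -15, 0, -10, 0, 10, -10, 0, 0, 0],
  newtons=120,
)

```text
time: 23.0
ee_pos: [0.5839, -0.1757, 0.2448]
eef_rot: [-178.6, -0.3, 103.5]
ft_force: [0.0, 0.3, -1.6]
finger_gap: 0.0168
```

```bash
python3 ct.py; python3 sn.py 28
```

```text
t 23.0 TCP carton [   0.4 -153.9  244.8] yaw-104 -0.6 rot [-178.6   -0.3  103.5] F [ 0.   0.3 -1.6] gap 0.0168
T [-0.049  0.036  0.025] F [-0.7 -1.6 -1.5]
yellow n 311 mean [ 0.7 27.1 38.1] y range [ 1.7 52.4]
```

View pics/side28_c170_100.png

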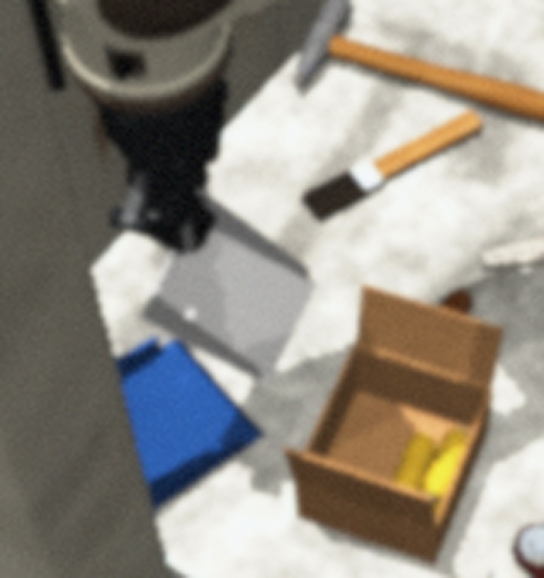

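Run:
```python
from h import *
from ct import toC
snap("top","28");crop("top","28",220,380,130,260,4)
d=np.load("side28.npy");T=toC(cloud("side",d));hsv=cv2.cvtColor(cv2.imread("pics/side28.png"),cv2.COLOR_BGR2HSV)
m=(d>0)&(hsv[...,0]>18)&(hsv[...,0]<35)&(hsv[...,1]>120)&(T[...,1]>-60)&(T[...,1]<60)&(abs(T[...,0])<62)&(T[...,2]>0)
P=T[m];
for y in range(0,60,6):
    k=abs(P[:,1]-y)<3
    if k.sum():print(y,k.sum(),P[k].min(0).round(),P[k].max(0).round())
```

```text
0 6 [-23.   1.  17.] [12.  3. 24.]
6 31 [-43.   3.   3.] [19.  9. 31.]
12 44 [-43.   9.   1.] [21. 15. 32.]
18 42 [-36.  15.   3.] [22. 21. 31.]
24 18 [-21.  21.  12.] [17. 27. 37.]
30 29 [-18.  28.  42.] [28. 33. 52.]
36 47 [-56.  33.   0.] [29. 39. 55.]
42 58 [-30.  39.  20.] [32. 45. 55.]
48 22 [-22.  45.  42.] [25. 51. 66.]
54 13 [-10.  51.  67.] [37. 53. 74.]
```

View pics/top28_c220_130.png

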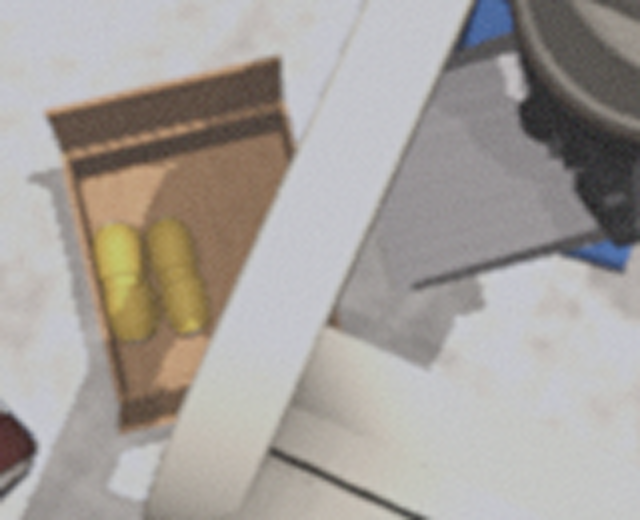

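```bash
python3 plan.py 0.465 -0.275 0.18 103.5 8 10
```

```text
t 23.1 pos [ 0.5835 -0.1757  0.2427] rot [-178.48   -0.38  103.45] gap 0.0168 F [ 0.3  0.4 -1.6] q6 -37.2
10.0, -8.6, -17.3, 7.8, -0.01,
10.0, -8.6, -17.3, 7.8, -0.01,
10.0, -8.6, -17.3, 7.8, -0.01,
10.0, -8.6, -17.3, 7.8, -0.01,
10.0, -8.6, -17.3, 7.8, -0.01,
10.0, -8.6, -17.3, 7.8, -0.01,
10.0, -8.6, -17.3, 7.8, -0.01,
10.0, -8.6, -17.3, 7.8, -0.01,
```

Call:
carry_out(
  steps=[10, -8, -17, 5, 0, 10, -8, -17, 7, 0, 10, -8, -17, 7, 0, 10, -8, -17, 8, 0, 10, -8, -17, 8, 0, 10, -8, -17, 8, 0, 10, -8, -15, 8, 0, 10, -5, -8, 0, 0, 10, 0, 0, 0, 0],
)

```text
time: 24.0
ee_pos: [0.4687, -0.2604, 0.1877]
eef_rot: [-178.2, -0.8, 103.6]
ft_force: [0.0, 1.0, -1.6]
finger_gap: 0.0167
```

```bash
python3 plan.py 0.465 -0.275 0.14 103.5 4 10
python3 - <<'E'
from h import *
snap("side","29");crop("side","29",170,350,60,230,3.4)
snap("top","29");crop("top","29",220,440,130,300,3.4)
E
```

```text
t 24.0 pos [ 0.4687 -0.2604  0.1877] rot [-178.2    -0.83  103.61] gap 0.0167 F [ 0.   1.  -1.6] q6 -50.3
10.0, -3.3, -1.7, 11.9, 0.03,
10.0, -3.3, -1.7, 11.9, 0.03,
10.0, -3.3, -1.7, 11.9, 0.03,
10.0, -3.3, -1.7, 11.9, 0.03,
```

View pics/side29_c170_60.png

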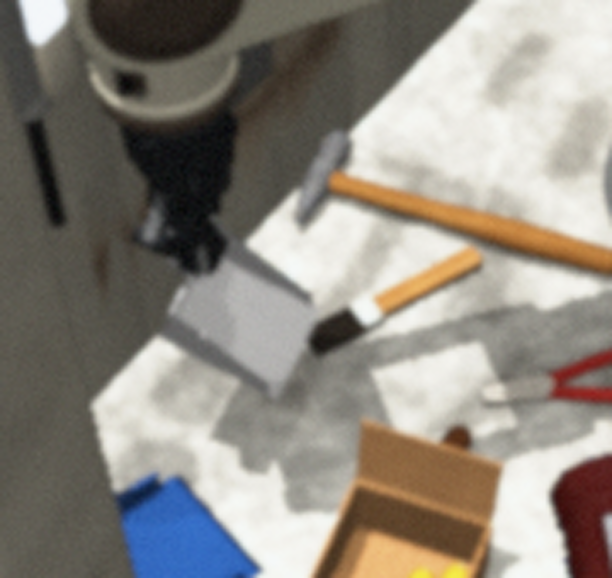

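View pics/top29_c220_130.png

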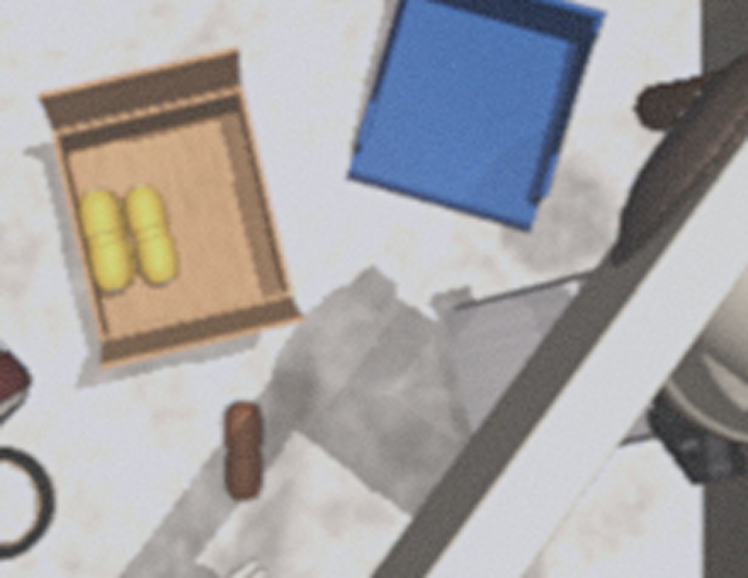

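Run:
```python
from h import *
from ct import toC
d=np.load("top29.npy");T=toC(cloud("top",d));hsv=cv2.cvtColor(cv2.imread("pics/top29.png"),cv2.COLOR_BGR2HSV)
m=(d>0)&(hsv[...,0]>18)&(hsv[...,0]<35)&(hsv[...,1]>100)&(T[...,2]>2)
n,l,st,ce=cv2.connectedComponentsWithStats(m.astype(np.uint8))
for i in range(1,n):
    if st[i,4]>15: print(st[i],T[l==i].mean(0).round())
P=T[m&(abs(T[...,1])<60)&(abs(T[...,0])<62)]
for y in range(-6,60,4):
    k=abs(P[:,1]-y)<2
    if k.sum():print(y,k.sum(),"x",P[k,0].min().round(),P[k,0].max().round(),"z",np.percentile(P[k,2],[5,50,95]).round())
```

```text
[243 184  29  32 660] [-4. 29. 35.]
2 1 x -17.0 -17.0 z [21. 21. 21.]
6 44 x -31.0 20.0 z [18. 22. 24.]
10 56 x -32.0 28.0 z [21. 25. 28.]
14 57 x -33.0 24.0 z [22. 25. 29.]
18 56 x -32.0 25.0 z [22. 26. 28.]
22 53 x -33.0 24.0 z [18. 23. 27.]
26 31 x -26.0 20.0 z [ 7. 20. 24.]
30 52 x -27.0 24.0 z [13. 22. 46.]
34 58 x -31.0 26.0 z [41. 47. 51.]
38 62 x -33.0 25.0 z [44. 49. 52.]
42 60 x -32.0 25.0 z [46. 49. 53.]
46 55 x -33.0 25.0 z [44. 49. 52.]
50 54 x -30.0 26.0 z [41. 46. 49.]
54 21 x -26.0 20.0 z [20. 41. 45.]
```

Call:
carry_out(
  steps=[10, -3, -1, 12, 0, 10, -3, 0, 15, 0, 10, -2, 0, 15, 0, 10, 0, 0, 15, 0, 10, 0, 0, 12, 0, 10, 0, 0, 8, 0, 10, 0, 0, 0, 0],
  newtons=60,
)

```text
time: 24.8
ee_pos: [0.4706, -0.2654, 0.1049]
eef_rot: [-178.3, -0.8, 103.9]
ft_force: [-0.2, 0.1, -1.1]
finger_gap: 0.0166
```

Call:
carry_out(
  steps=[10, 0, 0, 6, 0, 10, 0, 0, 6, 0, 10, 0, 0, 0, 0],
  newtons=40,
)

```text
time: 25.1
ee_pos: [0.4708, -0.2655, 0.0929]
eef_rot: [-178.3, -0.8, 103.9]
ft_force: [-0.7, 0.5, -1.5]
finger_gap: 0.0166
```

```bash
python3 plan.py 0.465 -0.27 0.055 103.5 1 10
python3 - <<'E'
from h import *
snap("side","30");crop("side","30",170,350,60,230,3.4)
E
```

```text
t 25.1 pos [ 0.4708 -0.2655  0.0929] rot [-178.34   -0.76  103.91] gap 0.0166 F [-0.7  0.5 -1.5] q6 -50.8
10.0, -3.0, -6.7, 37.9, 0.41,
```

View pics/side30_c170_60.png

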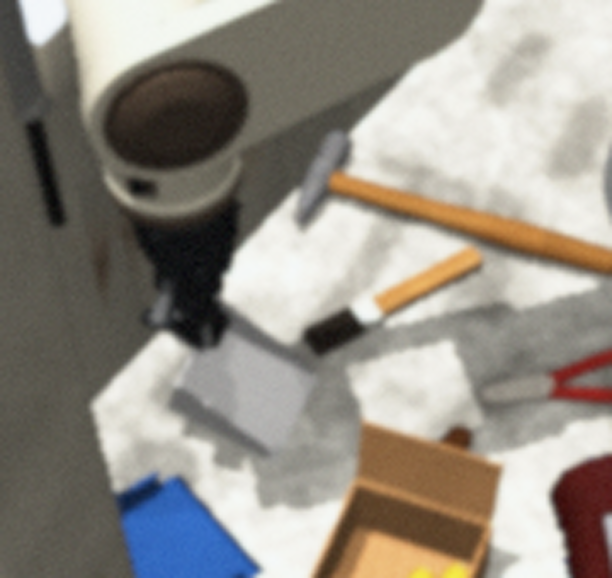

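Call:
carry_out(
  steps=[10, 0, 0, 5, 0, 10, 0, 0, 5, 0, 10, 0, 0, 5, 0, 10, 0, 0, 5, 0],
  newtons=30,
)

```text
time: 25.55
ee_pos: [0.4736, -0.2705, 0.0791]
eef_rot: [-178.8, 0.0, 103.9]
ft_force: [-1.1, -7.2, 16.6]
finger_gap: 0.0169
```

Call:
carry_out(
  steps=[10, 0, 0, 5, 0, 10, 0, 0, 5, 0, 10, 0, 0, 3, 0, 10, 0, 0, 2, 0],
)

```text
time: 25.95
ee_pos: [0.4766, -0.2759, 0.07]
eef_rot: [-179.2, 0.8, 103.8]
ft_force: [-1.0, -1.7, 4.5]
finger_gap: 0.0165
```

```bash
python3 plan.py 0.465 -0.27 0.055 103.5 1 10
python3 - <<'E'
from h import *
snap("side","31");crop("side","31",170,350,60,230,3.4)
E
python3 level.py side 31 0.0545
```

```text
t 25.95 pos [ 0.4766 -0.2759  0.07  ] rot [-179.21    0.84  103.8 ] gap 0.0165 F [-1.  -1.7  4.5] q6 -50.8
10.0, 8.5, -9.8, 15.0, 0.3,
n 527 slope x,y deg [-9.67 -0.11] z0 -0.0083 res 0.0021
front edge x (98pct) 0.0777
```

View pics/side31_c170_60.png

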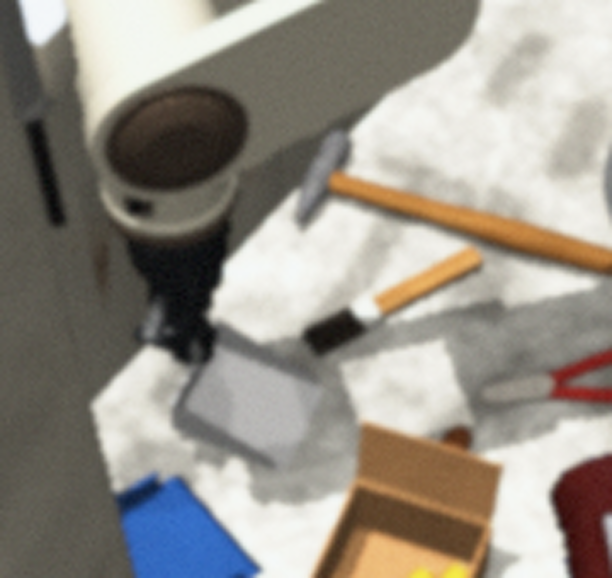

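Call:
carry_out(
  steps=[10, 0, 0, 5, 0, 10, 0, 0, 5, 0, 10, 0, 0, 4, 0, 10, 0, 0, 3, 0],
)

```text
time: 26.4
ee_pos: [0.4795, -0.2814, 0.0584]
eef_rot: [-179.6, 1.6, 103.7]
ft_force: [-4.0, -1.9, 15.0]
finger_gap: 0.0165
```

```bash
python3 plan.py 0.465 -0.27 0.055 103.5 1 10
python3 - <<'E'
from h import *
snap("side","32")
E
python3 level.py side 32 0.0545
```

```text
t 26.4 pos [ 0.4795 -0.2814  0.0584] rot [-179.61    1.59  103.73] gap 0.0165 F [-4.  -1.9 15. ] q6 -50.8
10.0, 14.5, -11.4, 3.4, 0.23,
n 490 slope x,y deg [-2.72  0.17] z0 -0.0004 res 0.002
front edge x (98pct) 0.0784
```

Call:
carry_out(
  steps=[10, 0, 0, 3, 0, 10, 0, 0, 3, 0],
)

```text
time: 26.65
ee_pos: [0.4807, -0.2836, 0.0554]
eef_rot: [-179.8, 1.9, 103.7]
ft_force: [-17.8, 8.9, 51.4]
finger_gap: 0.0165
```

```bash
python3 plan.py 0.465 -0.27 0.055 103.5 1 10
python3 - <<'E'
from h import *
snap("side","33")
E
python3 level.py side 33 0.0545
```

```text
t 26.65 pos [ 0.4807 -0.2836  0.0554] rot [-179.77    1.88  103.7 ] gap 0.0165 F [-17.8   8.9  51.4] q6 -50.8
10.0, 16.9, -12.0, 0.4, 0.2,
n 502 slope x,y deg [-0.08  0.06] z0 0.0016 res 0.002
front edge x (98pct) 0.0783
```

Call:
carry_out(
  steps=[10, 0, 0, -1, 0, 40, 0, 0, 0, 0, 85, 0, 0, 0, 0, 85, 0, 0, 0, 0, 85, 0, 0, 0, 0, 85, 0, 0, -8, 0, 85, 0, 0, -15, 0, 85, 0, 0, -20, 0, 85, 0, 0, -20, 0, 85, 0, 0, -20, 0],
)

```text
time: 27.7
ee_pos: [0.4794, -0.2799, 0.1416]
eef_rot: [-179.7, 1.7, 103.7]
ft_force: [0.2, -0.4, 0.3]
finger_gap: 0.0849
```

Call:
carry_out(
  steps=[0, 0, 0, -30, 0, 0, 0, 0, -30, 0, 0, 0, 0, -20, 0],
)

```text
time: 28.0
ee_pos: [0.4788, -0.2769, 0.2263]
eef_rot: [-179.7, 1.7, 103.7]
ft_force: [0.2, -0.4, 0.2]
finger_gap: 0.0434
```

```bash
python3 ct.py
python3 - <<'E'
from h import *
from ct import toC
snap("side","34");crop("side","34",170,350,60,230,3.4)
snap("top","34");crop("top","34",200,440,110,300,3.3)
# flap profiles
d=np.load("top34.npy");T=toC(cloud("top",d))
for x in list(range(-100,-50,4))+list(range(50,90,4)):
    k=(d>0)&(abs(T[...,0]-x)<2)&(abs(T[...,1])<50)
    if k.sum():print(x,np.percentile(T[k][:,2],[5,50,95]).round())
E
```

```text
t 28.0 TCP carton [-126.2 -226.5  226.3] yaw-104 -0.4 rot [-179.7    1.7  103.7] F [ 0.2 -0.4  0.2] gap 0.0434
-100 [-3. -0.  2.]
-96 [-3. -0.  3.]
-92 [-3. -1.  3.]
-88 [-4. -0.  2.]
-84 [-3. -1.  3.]
-80 [ -3.   2. 130.]
-76 [ -2. 120. 130.]
-72 [101. 107. 116.]
-68 [84. 92. 98.]
-64 [69. 75. 83.]
-60 [66. 70. 72.]
-56 [-1.  3.  5.]
-52 [0. 2. 5.]
50 [-0.  3.  6.]
54 [-0.  3.  6.]
58 [ 2. 35. 70.]
62 [68. 76. 87.]
66 [ 87. 102. 117.]
70 [114. 126. 131.]
74 [127. 129. 131.]
```

View pics/side34_c170_60.png

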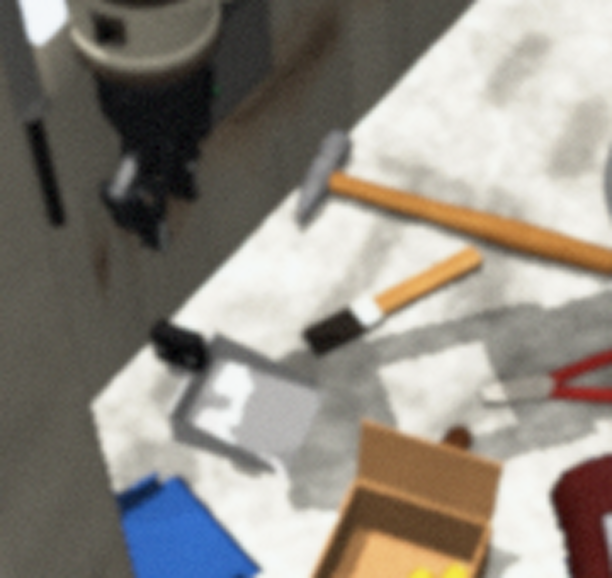

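View pics/top34_c200_110.png

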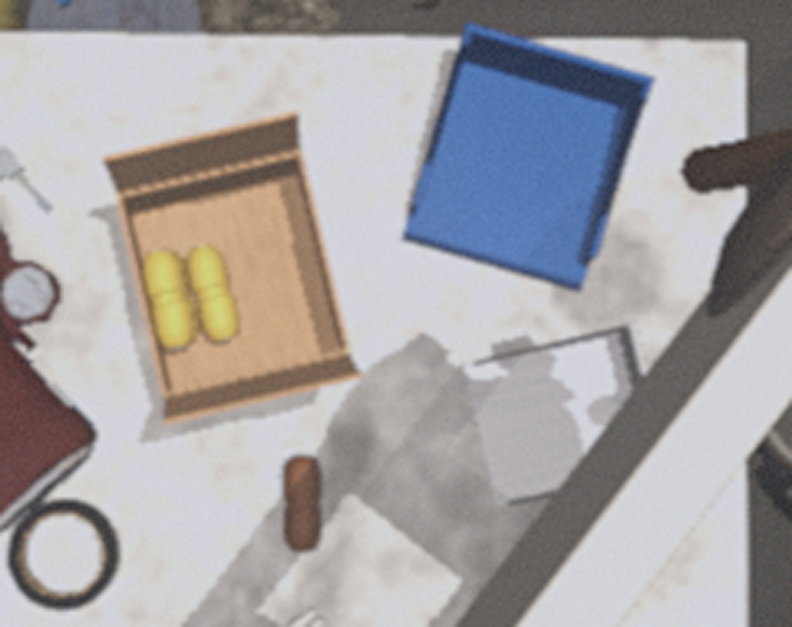

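```bash
cat > goc.py <<'E'
import sys,subprocess,numpy as np
x,y,z=map(float,sys.argv[1:4]);a=np.deg2rad(14.1)
X=.546+(x*np.cos(a)-y*np.sin(a))/1000;Y=-.0265+(x*np.sin(a)+y*np.cos(a))/1000
print("world",round(X,4),round(Y,4))
subprocess.run([sys.executable,"plan.py",str(X),str(Y),str(z/1000)]+sys.argv[4:])
E
python3 goc.py 105 10 180 103.7 10 0
```

```text
t 28.1 pos [ 0.4794 -0.2774  0.2274] rot [-179.78    1.85  103.7 ] gap 0.0274 F [-0.3 -0.2  0.3] q6 -50.9
0.0, 23.9, 22.9, 4.7, -0.0,
0.0, 23.9, 22.9, 4.7, -0.0,
0.0, 23.9, 22.9, 4.7, -0.0,
0.0, 23.9, 22.9, 4.7, -0.0,
0.0, 23.9, 22.9, 4.7, -0.0,
0.0, 23.9, 22.9, 4.7, -0.0,
0.0, 23.9, 22.9, 4.7, -0.0,
0.0, 23.9, 22.9, 4.7, -0.0,
0.0, 23.9, 22.9, 4.7, -0.0,
0.0, 23.9, 22.9, 4.7, -0.0,
world 0.6454 0.0088
```

Call:
carry_out(
  steps=[0, 15, 14, 0, 0, 0, 23, 22, 0, 0, 0, 23, 22, 0, 0, 0, 23, 22, 0, 0, 0, 23, 22, 0, 0, 0, 23, 22, 0, 0, 0, 23, 22, 0, 0, 0, 23, 22, 0, 0, 0, 20, 20, 0, 0, 0, 15, 15, 0, 0],
)

```text
time: 29.1
ee_pos: [0.6297, -0.0164, 0.2177]
eef_rot: [-179.6, 1.8, 103.4]
ft_force: [0.0, -1.1, 0.8]
finger_gap: 0.0002
```

```bash
python3 goc.py 105 10 110 103.7 6 0; python3 ct.py
```

```text
t 29.1 pos [ 0.6297 -0.0164  0.2177] rot [-179.6     1.82  103.43] gap 0.0002 F [ 0.  -1.1  0.8] q6 -20.9
0.0, 3.5, 3.5, 18.0, -0.04,
0.0, 3.5, 3.5, 18.0, -0.04,
0.0, 3.5, 3.5, 18.0, -0.04,
0.0, 3.5, 3.5, 18.0, -0.04,
0.0, 3.5, 3.5, 18.0, -0.04,
0.0, 3.5, 3.5, 18.0, -0.04,
world 0.6454 0.0088
t 29.1 TCP carton [ 83.6 -10.6 217.7] yaw-104 -0.7 rot [-179.6    1.8  103.4] F [ 0.  -1.1  0.8] gap 0.0002
```

Call:
carry_out(
  steps=[0, 5, 10, 0, 0, 0, 5, 10, 4, 0, 0, 3, 2, 15, 0, 0, 0, 0, 20, 0, 0, 0, 0, 20, 0, 0, 0, 0, 20, 0, 0, 0, 0, 16, 0, 0, 0, 0, 0, 0],
)

```text
time: 29.9
ee_pos: [0.6468, -0.0029, 0.1112]
eef_rot: [-179.3, 1.7, 103.4]
ft_force: [-1.0, -1.1, -0.1]
finger_gap: -0.0003
```

```bash
python3 ct.py;  python3 - <<'E'
from h import *
snap("side","35");crop("side","35",200,360,120,280,3.4)
E
```

```text
t 29.9 TCP carton [103.6  -1.7 111.2] yaw-104 -0.7 rot [-179.3    1.7  103.4] F [-1.  -1.1 -0.1] gap -0.0003
```

View pics/side35_c200_120.png

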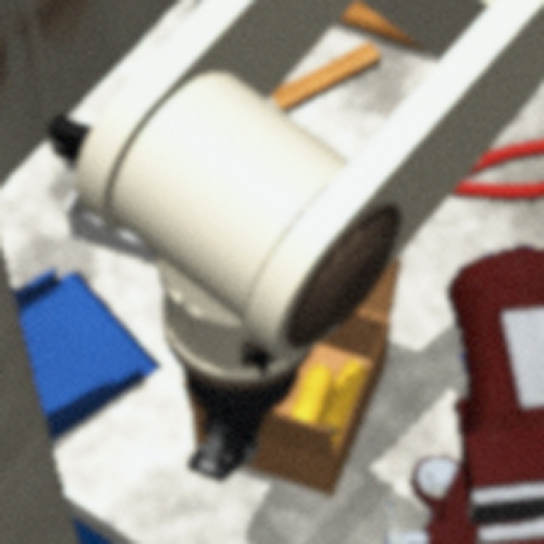

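Call:
carry_out(
  steps=[0, 0, -6, 2, 0, 0, 0, -8, 2, 0, 0, 0, -8, 0, 0, 0, 0, -8, 0, 0, 0, 0, -8, 0, 0, 0, 0, -8, 0, 0, 0, 0, -8, 0, 0, 0, 0, -6, 0, 0],
)

```text
time: 30.75
ee_pos: [0.5848, -0.0188, 0.1122]
eef_rot: [-179.6, 1.9, 103.3]
ft_force: [0.6, 0.7, -0.2]
finger_gap: 0.0004
```

```bash
python3 ct.py;  python3 - <<'E'
from h import *
snap("side","36");crop("side","36",200,360,120,280,3.4)
E
```

```text
t 30.75 TCP carton [ 39.5  -2.  112.2] yaw-104 -0.8 rot [-179.6    1.9  103.3] F [ 0.6  0.7 -0.2] gap 0.0004
```

View pics/side36_c200_120.png

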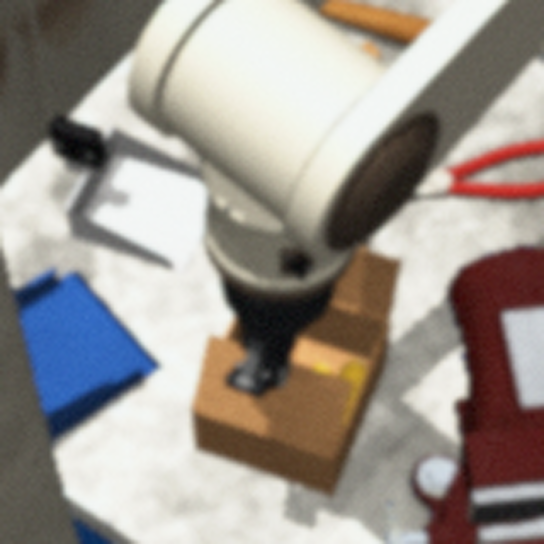

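Call:
carry_out(
  steps=[0, 0, -2, 8, 0, 0, 0, -2, 8, 0, 0, 0, -2, 7, 0, 0, 0, -1, 6, 0, 0, 0, 0, 4, 0, 0, 0, 0, 2, 0],
)

```text
time: 31.4
ee_pos: [0.5766, -0.022, 0.0736]
eef_rot: [-179.6, 1.9, 103.3]
ft_force: [-0.5, 0.2, 1.1]
finger_gap: -0.0003
```

```bash
python3 ct.py
```

```text
t 31.4 TCP carton [30.8 -3.1 73.6] yaw-104 -0.8 rot [-179.6    1.9  103.3] F [-0.5  0.2  1.1] gap -0.0003
```

Call:
carry_out(
  steps=[0, 0, 0, 1.5, 0, 0, 0, 0, 1.5, 0],
)

```text
time: 31.6
ee_pos: [0.5769, -0.0221, 0.0725]
eef_rot: [-179.6, 1.9, 103.3]
ft_force: [-16.4, 1.9, 32.5]
finger_gap: -0.0
```

```bash
python3 ct.py
```

```text
t 31.6 TCP carton [31.  -3.2 72.5] yaw-104 -0.8 rot [-179.6    1.9  103.3] F [-16.4   1.9  32.5] gap -0.0
```

Call:
carry_out(
  steps=[0, 0, 0, -8, 0, 0, 0, 0, -20, 0, 0, 0, 0, -25, 0, 0, 0, -10, -25, 0, 0, 0, -20, -10, 0, 0, 0, -25, 0, 0, 0, 0, -25, 0, 0, 0, 0, -25, 0, 0, 0, 0, -20, 0, 0, 0, 0, -12, 0, 0],
)

```text
time: 32.6
ee_pos: [0.4415, -0.051, 0.1664]
eef_rot: [-179.8, 2.0, 103.4]
ft_force: [0.7, -0.3, -0.1]
finger_gap: 0.0
```

```bash
python3 goc.py -112 0 108 103.7 4 0; python3 ct.py
```

```text
t 32.6 pos [ 0.4415 -0.051   0.1664] rot [-179.78    1.97  103.43] gap 0.0 F [ 0.7 -0.3 -0.1] q6 -28.3
0.0, -0.4, -1.2, 14.6, -0.07,
0.0, -0.4, -1.2, 14.6, -0.07,
0.0, -0.4, -1.2, 14.6, -0.07,
0.0, -0.4, -1.2, 14.6, -0.07,
world 0.4374 -0.0538
t 32.6 TCP carton [-107.4    1.7  166.4] yaw-104 -0.7 rot [-179.8    2.   103.4] F [ 0.7 -0.3 -0.1] gap 0.0
```

Call:
carry_out(
  steps=[0, 0, -2, 15, 0, 0, 0, -1, 18, 0, 0, 0, 0, 18, 0, 0, 0, 0, 6, 0, 0, 0, 0, 0, 0],
)

```text
time: 33.1
ee_pos: [0.4393, -0.0544, 0.1098]
eef_rot: [180.0, 2.1, 103.4]
ft_force: [-0.5, -0.3, -0.1]
finger_gap: -0.0001
```

Call:
carry_out(
  steps=[0, 0, 6, 0, 0, 0, 0, 8, 0, 0, 0, 0, 8, 0, 0, 0, 0, 8, 0, 0, 0, 0, 8, 0, 0, 0, 0, 8, 0, 0, 0, 0, 8, 0, 0, 0, 0, 8, 0, 0, 0, 0, 8, 0, 0],
)

```text
time: 34.0
ee_pos: [0.5148, -0.0368, 0.1125]
eef_rot: [179.8, 2.2, 103.4]
ft_force: [-0.0, 0.0, 0.2]
finger_gap: -0.0
```

```bash
python3 ct.py;  python3 - <<'E'
from h import *
snap("side","37");crop("side","37",200,360,120,280,3.4)
E
```

```text
t 34.0 TCP carton [-32.8  -2.4 112.5] yaw-104 -0.7 rot [179.8   2.2 103.4] F [-0.   0.   0.2] gap -0.0
```

View pics/side37_c200_120.png

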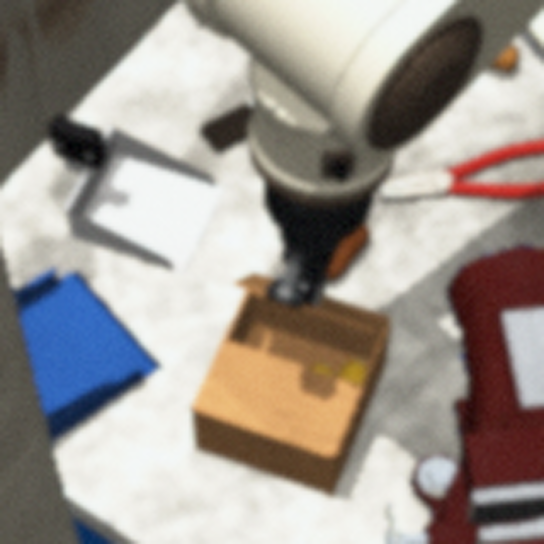

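Call:
carry_out(
  steps=[0, 0, 2, 8, 0, 0, 0, 1, 8, 0, 0, 0, 0, 8, 0, 0, 0, 0, 7, 0, 0, 0, 0, 5, 0, 0, 0, 0, 2, 0],
)

```text
time: 34.65
ee_pos: [0.5198, -0.0374, 0.0723]
eef_rot: [179.7, 2.2, 103.4]
ft_force: [-13.6, 5.4, 45.3]
finger_gap: 0.0
```

Call:
carry_out(
  steps=[0, 0, 0, 1.5, 0, 0, 0, 0, 1, 0],
)

```text
time: 34.85
ee_pos: [0.5198, -0.0374, 0.0727]
eef_rot: [179.6, 2.2, 103.4]
ft_force: [-9.5, 3.3, 21.1]
finger_gap: 0.0
```

```bash
python3 ct.py
```

```text
t 34.85 TCP carton [-28.1  -4.2  72.7] yaw-104 -0.7 rot [179.6   2.2 103.4] F [-9.5  3.3 21.1] gap 0.0
```

Call:
carry_out(
  steps=[0, 0, 0, -6, 0, 0, 0, 0, -20, 0, 0, 0, 0, -30, 0, 0, 0, 0, -30, 0, 0, 0, -20, -30, 0, 0, 0, -30, -20, 0, 0, 0, -30, 0, 0, 0, 0, -30, 0, 0, 0, 0, -20, 0, 0, 0, 0, 0, 0, 0],
)

```text
time: 35.85
ee_pos: [0.3853, -0.0633, 0.2124]
eef_rot: [179.7, 2.3, 103.4]
ft_force: [-0.1, 0.2, -0.1]
finger_gap: 0.0002
```

```bash
python3 ct.py;  python3 - <<'E'
from h import *
from ct import toC
snap("side","38");crop("side","38",180,360,100,280,3.2);snap("top","38")
p=cv2.imread("pics/top38.png");cv2.imwrite("pics/top38b.png",cv2.resize(p[100:400,80:460],None,fx=2,fy=2))
d=np.load("side38.npy");T=toC(cloud("side",d))
for x in range(-60,64,8):
    k=(d>0)&(abs(T[...,0]-x)<4)&(abs(T[...,1])<50)
    if k.sum():print(x,k.sum(),np.percentile(T[k][:,2],[5,50,95]).round(1))
# scoop paddle/jar/tape
for n in("0","38"):
    d=np.load(f"top{n}.npy");W=cloud("top",d);hsv=cv2.cvtColor(cv2.imread(f"pics/top{n}.png"),cv2.COLOR_BGR2HSV)
    m=(hsv[...,0]>60)&(hsv[...,0]<85)&(hsv[...,1]>120)&(d>0);print("jar",m.sum(),np.median(W[m],0).round(3))
    v,u=np.mgrid[:420,:560];m=(abs(u-220)<22)&(abs(v-278)<22)&(W[...,2]>.012)&(W[...,2]<.025);print("tape",m.sum(),W[m].mean(0).round(3))
E
```

```text
t 35.85 TCP carton [-164.8    3.4  212.4] yaw-104 -0.7 rot [179.7   2.3 103.4] F [-0.1  0.2 -0.1] gap 0.0002
-60 67 [68.2 71.9 75.6]
-52 99 [68.8 72.8 76.1]
-44 103 [68.  72.3 75.7]
-36 96 [69.9 72.5 75.8]
-28 114 [69.3 72.9 76.2]
-20 95 [68.7 72.4 75.9]
-12 110 [69.2 73.  76.5]
-4 117 [69.  72.9 76.8]
4 98 [68.7 72.2 75.9]
12 100 [68.8 72.9 76.1]
20 119 [69.1 72.7 76.4]
28 102 [69.9 72.7 76.5]
36 116 [69.  72.7 76.7]
44 116 [68.8 72.9 76. ]
52 330 [-817.8 -490.8   75. ]
60 627 [-8.325e+02  7.000e-01  7.420e+01]
jar 3 [ 0.683 -0.138  0.525]
tape 451 [0.376 0.077 0.019]
jar 3 [ 0.83   0.837 -0.54 ]
tape 0 [nan nan nan]<stdin>:13: RuntimeWarning: Mean of empty slice.
  ret = um.true_divide(
```

View pics/side38_c180_100.png

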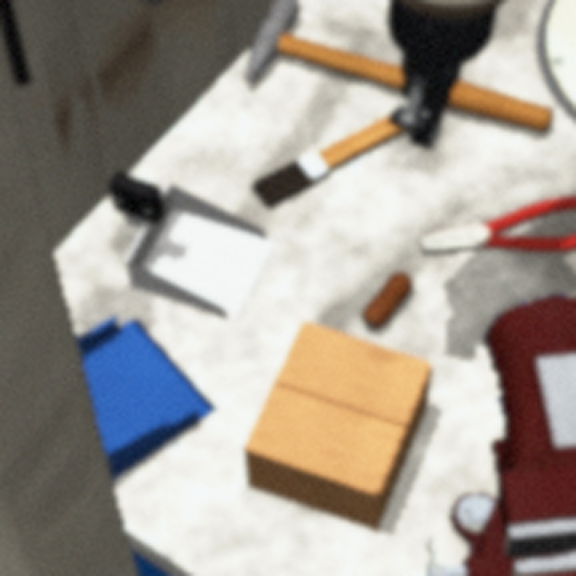

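View pics/top38b.png

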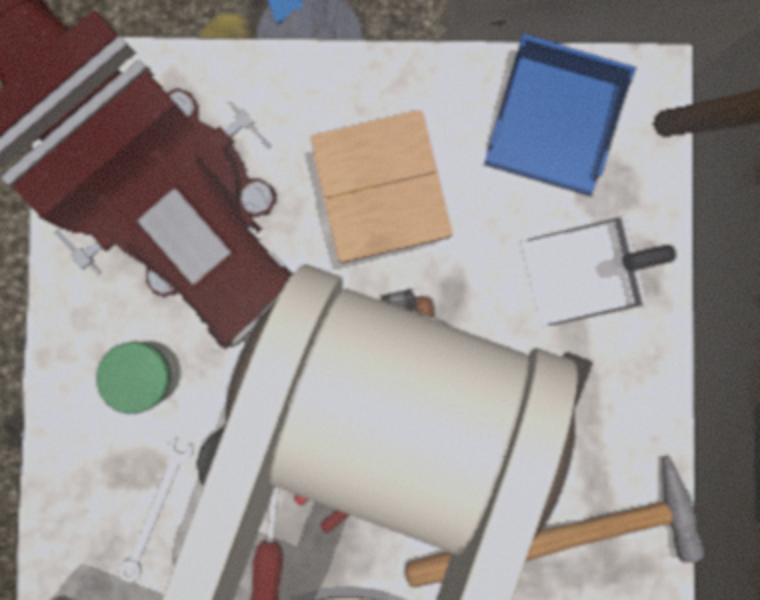

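```bash
python3 -c "
from cell import order
print(order.close_job())"
```

```text
the job is handed in; nothing more can be done
None
```

I scooped all three bushes from the tray in one go and lifted them clear. They are now in the carton, the scoop stands upright on the bench, and both flaps are folded flat. The job was handed in at about 36 s; no verdict is reported.

**Last checks:**
- **Flaps:** both read level in the depth image, at 72–73 mm across the mouth except the far few centimetres, where the reading mixed in other surfaces.
- **Scoop:** its floor read 0.1° off level when I released it. The last pictures show it still upright and the tray empty.
- **Bushes:** before folding the flaps I could see only two in the carton. One of them sat 51 mm high, the height of two bushes stacked, so I took the third to be underneath it. The scoop also weighed empty after tipping. I did not see the third bush directly.
- **Jar and tape:** my code check for both failed. The jar looks unmoved in the last picture. The arm hides the tape, but I did not work near it.
- **Forces:** the closed fingers briefly pressed the near flap with 45 N. That is above the 40 N limit for the arm and gripper body, though I took it that the fingertips do not count towards it. The scoop's lip also pressed against the tray's back wall, the bench and probably the pillar behind the tray. The highest wrist force I read in all this was about 56 N, under the 120 N limit.

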